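# Press the braced square into a rail corner and hold it true

### The job

Clear the white glue bottle out of the corner of the two oak rails and stand it upright in the empty end of the shallow wooden tray; then take the braced wooden square, lay it flat on the bench inside that corner with its heel in the corner, and press it fully home, so that one leg bears flush along the clamped long rail and the other swings the short rail, which still turns stiffly on its one screw, out to a right angle. Finish while still holding the square in the gripper, pressed firmly against both rails, because the corner must be kept square for the second screw: do not let go at the end. Knock nothing over and leave the other things on the bench where they are.

Things in the scene. Friction and masses are not known exactly. Their poses are not given: they have to be found in the camera images.
- plate: Long oak rail, 40 mm wide, 30 high, fixed on the bench. Origin: inner corner of the frame, at bench height. From there the rail runs 300 mm along its own -y (and 40 mm along +y under the joint). Its inner face is its plane x = 0, the wood on the +x side; the open corner is on the -x, -y side. Two hold-down clamps stand behind it (62 mm high, to 92 mm in +x) and reach over its top
- stud: Short oak rail, 40 mm wide, 30 high, lapped on the long rail by one screw; swivels stiffly (friction 0.9 N m, no spring). Origin on the screw axis, at (+20, +20) mm in the long rail's frame. Runs 260 mm along its own -x; inner face is its plane y = -20 mm. Its axes are parallel to the long rail's when square; at the start it leans 2 to 6 degrees into the corner (positive about z)
- square: Braced square of dark wood, 25 mm thick, lying flat, 0.2 to 0.3 kg. Legs 170 mm long outside, 24 wide; brace 16 mm wide across the inside along direction (1, -1), to be gripped at its middle: the origin (underside), with 75 mm free on its heel side. Outer leg faces: planes x = +82.5 and y = +82.5 mm; legs run from the heel along -y and -x. Seated, its axes are parallel to the long rail's
- square_heel (a point): The outer corner (heel) of the square, at (+82.5, +82.5) mm in the square's x, y, at its underside; it lies on the long rail's origin when the square is fully home, its -y leg on the long rail and its -x leg on the short rail. Square and rails are planed and waxed: friction between them is about 0.3
- bottle: White closed glue bottle standing in the corner, 130 mm high, round, 50 mm diameter up to 98 mm height, then a shoulder and a small nozzle; about 0.13 kg. Origin at the centre of its underside, z up
- tray: Shallow open tray of pale wood, fixed to the bench, 200 mm (its x) by 115 mm (its y), 32 mm high, walls and floor 6 mm. Origin at the centre of its underside. The end on its -x side is empty, a jar stands at +60 mm x
- tray_free (a point): Centre of the empty end of the tray, on its inner floor (6 mm above the bench)
- jar: Bystander: small amber jar, 44 mm diameter, 52 mm high, standing in the tray; origin at its underside
- offcut: Bystander: oak offcut 65 x 26 x 20 mm lying inside the frame near the free end of the long rail, 70 mm or more beyond the square's place; origin at its underside
- screwdriver: Bystander: screwdriver 190 mm long lying beside the short rail, outside the corner; along its x axis
- sanding_block: Bystander: cork sanding block 50 x 85 x 32 mm at the right; origin at its underside
- hammer: Bystander: hammer 260 mm long lying at the right; along its x axis

How it is judged (in metres and radians):
On the way, in this order (a step that is already met when the one before it is completed fails the run):
1. the glue bottle stands upright in the tray, let go (x of bottle in the frame of tray between -0.095 and 0.03 m and y of bottle in the frame of tray between -0.055 and 0.055 m and z of bottle in the frame of tray below 0.014 m and angle between bottle's own z axis and vertical below 0.1 rad and linear speed of bottle below 0.02 m/s and contact force between bottle and the arm below 0.05 N and contact force between bottle and the fingers below 0.05 N), for 0.2 s.
2. the square is home in the corner and touches both rails, the short rail square to the long one (x of square_heel in the frame of plate between -0.004 and 0.002 m and y of square_heel in the frame of plate between -0.004 and 0.004 m and height (world z) of square_heel below 0.008 m and angle between square's own z axis and vertical below 0.04 rad and angle between the x axis of each of square, stud and the x axis of plate, either way round below 0.02 rad and contact force between square and plate above 2 N and contact force between square and stud above 2 N and contact force between the fingers and square above 2 N), for 0.3 s.
At the end, for the whole second after the job is handed in: Bottle released, upright in the empty end of the tray. Square flat, heel within 4 mm of the corner, square and short rail true to the long rail within 1.1 degrees; the fingers hold the square and it presses on each rail with over 2 N, all through the last second (all of step 1 and all of step 2); the arm keeps its last pose, push and grip.
It fails at once if the glue bottle or the jar is knocked over (angle between any of bottle, jar's own z axis and vertical above 0.7 rad).
It fails at once if another thing on the bench is shifted by more than 30 mm (distance of any of jar, offcut, screwdriver, sanding_block, hammer from where it was at the start of the episode above 0.03 m).
It also fails if it takes over 67 s, if anything falls off the work surface, if the arm or the gripper's body presses on something with over 40 N, if the wrist force passes 120 N, or if a joint passes its speed limit or range.

### The arm

A 7-joint arm with a two-finger parallel gripper is mounted at the origin on the work surface. World frame = base frame: x ahead of the robot, y to its left, z up, the work surface at z = 0. Lengths are in mm, angles in rad, forces in N, time in s.
With the tool pointing down it reaches from about 400 to 875 mm from the base axis. Payload 4.4 kg.
Tool frame: the origin (TCP) lies at the very end of the fingers, on their centre line; the grasp point (between the pads) lies 19 mm behind it; y points along the fingers, z is the direction in which the jaws open and shut, and the axes are right-handed (so a half turn about y gives the same grasp; the last joint's range is limited). The gripper opens to 85 mm and grips with 20 to 120 N. Pads are 22 mm wide; open, the fingers measure 114 mm over their backs; the gripper's body (76 mm by 85 mm) begins 54 mm behind the grasp point. The pads swing forward as they close: fully open they stand 13 mm farther back than shut.
Start: joints at [1.148, 0.628, 0.038, 1.517, -0.027, 0.996, -0.02], TCP at [227.058, -609.067, 231.313] pointing down, gripper open.
Joint ranges: [-3.06, 3.06], [-0.37, 2.12], [-1.25, 1.32], [0.18, 2.47], [-1.1, 4.24], [0.23, 1.98], [-2.94, 2.94]. Speed limits (rad/s): [2.57, 2.57, 3.14, 3.14, 3.14, 3.14, 3.14].

### API

Orientations are given as [roll, pitch, yaw] about the fixed x, y, z axes, in that order (R = Rz(yaw) Ry(pitch) Rx(roll)).
In Python, from cell import ctrl, imaging, finish_job gives the robot as it stands.
- The arm moves only by the shell command python3 -m inch 'ROWS'. ROWS is JSON, one flat list of numbers, 7 for each row, row after row: the opening, from 0 (shut) to 1 (fully open), then the shift along the tool's x, y, z in cm, then the turn, a rotation vector about the tool's x, y, z in degrees. A call has 1 to 12 rows; each row is the pose to reach, as a shift and turn from the pose commanded when the call began, along the tool's axes at that moment; what a row does not reach only later rows make up. A row lasts 1/10 s, in which the tool goes at most 50 mm and 8.59 degrees, less where a joint would pass 70% of its speed; a pose out of reach is approached as far as the arm can. A call with a gripper value outside its range is refused whole. The fingers move at their own pace and stop on an object; the grip force is fixed at half the most. Time passes only in rows, so rows that repeat a pose let the fingers close. It gives the time, the measured TCP pose, the force and the opening at its end, in the units of the state.
- ctrl.read_state(): the state, without advancing time (a new reading comes with each control period).
- imaging.get_image(name): name is "side" or "top"; returns a dict with "img" (384x512x3 uint8, red, green, blue), "fx", "fy", "cx", "cy" (pixels), "R" (3x3) and "t" (3): a world point X has camera coordinates R X + t. Camera axes: x right, y down, z forward; pixel columns grow to the right and rows downward; lengths in mm; the calibration is good to about 2 mm. A picture is of the moment at which its call begins. There is no depth.
- finish_job(): hands the job in, once; it reports no verdict.
The state is a dict: "clock": time; "qpos": joint angles; "qd": joint speeds; "tau": joint torques, N m; "eef_pos": TCP position; "tool_rot": TCP orientation; "force": force on the tool from outside, world axes, zero at the start; "torque": the same for the moment, N m; "width": finger opening in mm.
Only numpy, scipy, OpenCV 4.12 (cv2) and the standard library are available. Lean on these libraries where they do the work, as an engineer would, in place of code of your own. Each camera call takes 0.05 s, during which the arm holds its last target.

## Working session

There is one attempt and no reset: what is moved stays moved. The work goes in short steps, Python scripts to look and compute and a shell command to move; the robot and the scene stay as the last step left them, time stands still between calls to the robot, and variables do not carry over. Pictures are saved under pics/ and viewed, and the job is handed in when it is done.

```bash
ls; mkdir -p pics
python3 - <<'E'
from cell import ctrl, imaging
import cv2, numpy as np
s=ctrl.read_state(); print(s)
for n in("side","top"):
    d=imaging.get_image(n); cv2.imwrite(f"pics/{n}0.png",d["img"][:,:,::-1]); print(n,d["fx"],d["fy"],d["cx"],d["cy"],d["R"],d["t"])
E
```

```text
pics
{'clock': 0.0, 'qpos': array([ 1.14821158,  0.6293658 ,  0.03843672,  1.51838965, -0.02700121,
        0.99629399, -0.01996522]), 'qd': array([ 0.00115108, -0.00119391,  0.00102672, -0.00056107,  0.00200045,
        0.00232438,  0.00063628]), 'tau': array([-6.31872335e-04, -5.63402903e+01,  1.22581534e+00, -1.93444151e+01,
        1.09290596e-02,  1.06931623e-02,  8.81630001e-06]), 'eef_pos': array([ 226.82792867, -608.45705551,  230.36932373]), 'tool_rot': array([-1.57273511e+00, -2.29518627e-05, -2.78477003e+00]), 'force': array([ 0.18319442, -0.65859553, -0.67832637]), 'torque': array([ 0.03929735, -0.01374944,  0.01585382]), 'width': 85.13732667646121}
side 379.16843724104643 379.16843724104643 252.24855109922322 183.30531307489815 [[-0.99019208 -0.13915005 -0.01252624]
 [-0.06959471  0.56899728 -0.8193892 ]
 [ 0.12114545 -0.81048094 -0.57310071]] [511.97690581 130.57036723 955.23520743]
top 430.8774262943661 430.8774262943661 264.2736973743934 192.24383579719918 [[-1.22904204e-02 -9.99921592e-01 -2.39896968e-03]
 [-9.89818225e-01  1.25064047e-02 -1.41786711e-01]
 [ 1.41805596e-01  6.31925620e-04 -9.89894324e-01]] [ -62.76892197  546.40861299 1226.40528531]
```

View pics/side0.png

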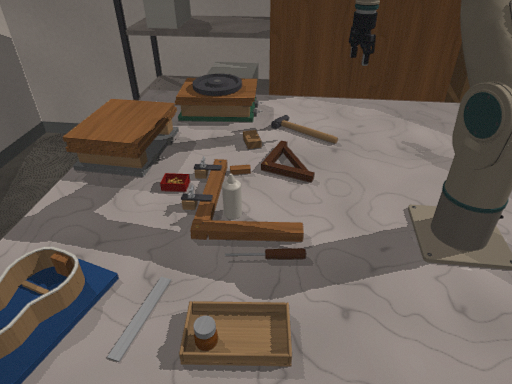

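View pics/top0.png

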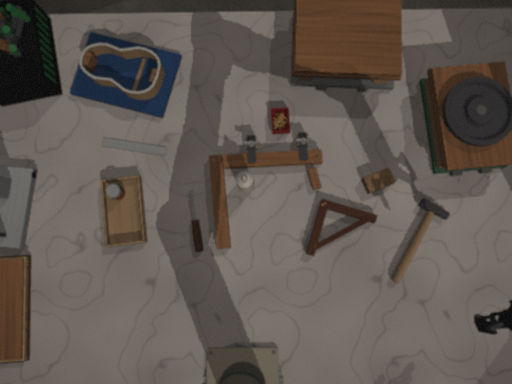

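The top view shows the frame at about (215,155), bottle (245,180), square (335,225), tray (124,210) and jar (114,190). I'll enlarge it to measure.

```bash
cat > h.py <<'E'
import numpy as np, cv2
from cell import ctrl, imaging
def ray(d,u,v):
    r=np.array([(u-d["cx"])/d["fx"],(v-d["cy"])/d["fy"],1.0]); R=np.array(d["R"]); t=np.array(d["t"])
    return -R.T@t, R.T@r
def plane(d,u,v,z):
    c,r=ray(d,u,v); return c+r*(z-c[2])/r[2]
def proj(d,X):
    p=np.array(d["R"])@np.array(X)+d["t"]; return np.array([d["fx"]*p[0]/p[2]+d["cx"],d["fy"]*p[1]/p[2]+d["cy"]])
def tri(d1,p1,d2,p2):
    A=[];b=[]
    c1,r1=ray(d1,*p1);c2,r2=ray(d2,*p2)
    s=np.linalg.lstsq(np.c_[r1,-r2],c2-c1,rcond=None)[0]
    a=c1+r1*s[0];e=c2+r2*s[1]; return (a+e)/2,np.linalg.norm(a-e)
def crop(d,x0,y0,x1,y1,k,fn):
    im=cv2.resize(d["img"][y0:y1,x0:x1,::-1],None,fx=k,fy=k,interpolation=cv2.INTER_CUBIC)
    for x in range(x0 - x0%20+20,x1,20): cv2.putText(im,str(x),((x-x0)*k,8),0,.3,(0,0,255),1); cv2.line(im,((x-x0)*k,10),((x-x0)*k,15),(0,0,255),1)
    for y in range(y0-y0%20+20,y1,20): cv2.putText(im,str(y),(0,(y-y0)*k+3),0,.3,(0,0,255),1); cv2.line(im,(20,(y-y0)*k),(25,(y-y0)*k),(0,0,255),1)
    cv2.imwrite(fn,im)
E
python3 - <<'E'
from h import *
d=imaging.get_image("top"); crop(d,190,120,390,265,4,"pics/t1.png"); crop(d,95,165,215,255,5,"pics/t2.png")
e=imaging.get_image("side"); crop(e,160,130,320,270,4,"pics/s1.png"); crop(e,170,290,310,370,5,"pics/s2.png")
import pickle; pickle.dump((d,e),open("im0.pkl","wb"))
E
```

```text
(no output)
```

View pics/t1.png

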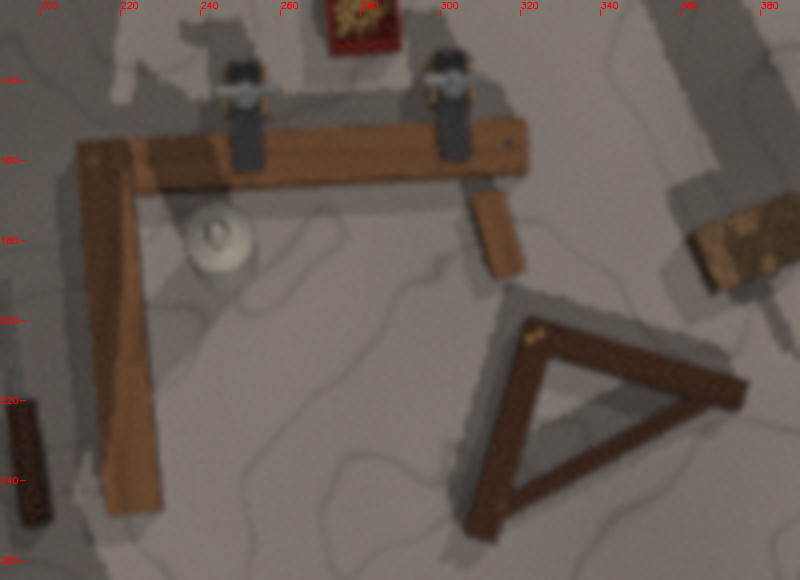

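View pics/t2.png

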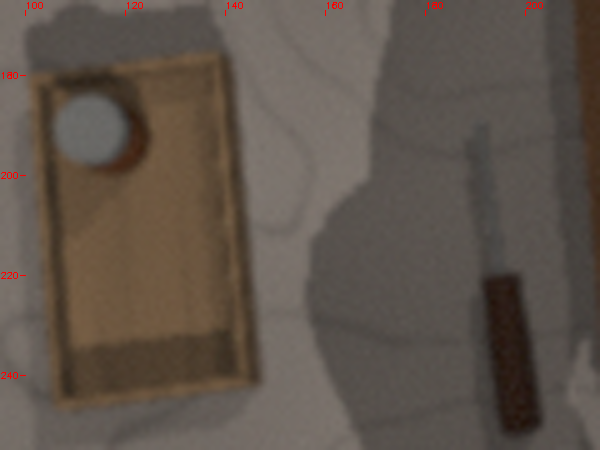

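View pics/s1.png

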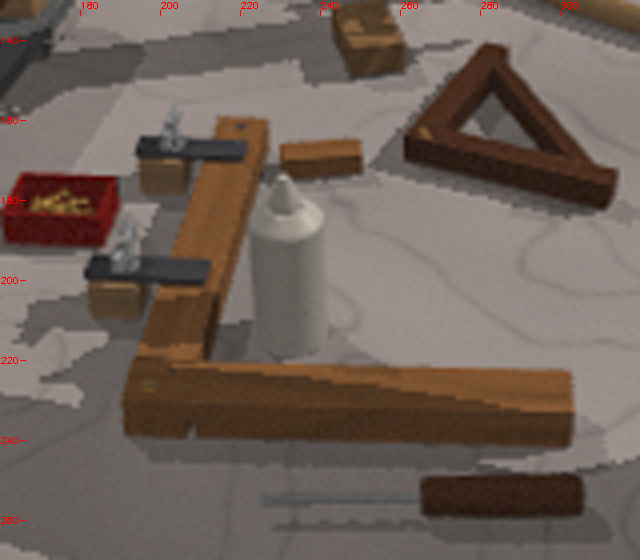

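View pics/s2.png

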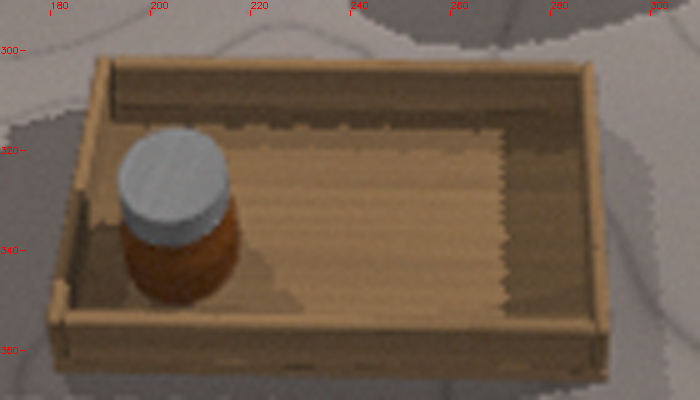

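Run:
```python
from h import *
import pickle
d,e=pickle.load(open("im0.pkl","rb"))
f=lambda X,Y,x0,y0,k:((X+.5)/k+x0-.5,(Y+.5)/k+y0-.5)
T=lambda X,Y:f(X,Y,190,120,4); S=lambda X,Y:f(X,Y,160,130,4)
T2=lambda X,Y:f(X,Y,95,165,5); S2=lambda X,Y:f(X,Y,170,290,5)
np.set_printoptions(precision=1,suppress=True)
print("cams",ray(d,0,0)[0],ray(e,0,0)[0])
for n,a,b in [("nozzle",T(217,232),S(283,177)),
 ("plate far inner",T(526,175),S(267,120)),("plate far outer",T(526,118),S(220,118)),
 ("stud end inner",T(161,510),S(571,371)),("stud end outer",T(106,515),S(571,408)),("joint outer corner",T(78,142),S(125,394)),
 ("sq heel",T(527,318),S(407,137)),("sq leg-y out",T(748,382),S(494,44)),("sq -x end out",T(467,533),S(613,171)),
 ("sq -x end in",T(494,542),S(616,172)),
 ("tray a",T2(33,72),S2(53,319)),("tray b",T2(227,55),S2(97,60)),("tray c",T2(258,383),S2(592,64)),("tray d",T2(57,405),S2(605,326)),("jar",T2(90,130),S2(173,174))]:
    p,err=tri(d,a,e,b); print(n,p,"err %.1f"%err,a,b)
for n,p,z in [("plate in near",T(138,194),30),("plate in far",T(526,175),30),("plate out far",T(526,118),30),("stud in end",T(161,510),30),("stud in near",T(136,200),30),("stud out end",T(106,515),30),("stud out near",T(78,142),30),
 ("sq heel",T(527,318),25),("sq y",T(748,382),25),("sq yi",T(741,411),25),("sq x",T(467,533),25),("sq xi",T(494,542),25),
 ("brace xa",T(513,492),25),("brace xb outer",T(508,517),25),("brace ya",T(683,399),25),("brace yb",T(712,406),25),("offcut1",T(498,280),20),("sd near",T2(540,428),20),("sd",T2(505,275),20)]:
    print(n,plane(d,*p,z)[:2])
s=ctrl.read_state()
from scipy.spatial.transform import Rotation as Rn
print(Rn.from_euler('xyz',s["tool_rot"]).as_matrix())
```

```text
cams [ 366.2  -70.4 1291.3] [400.3 771.1 660.8]
nozzle [573.6 -14.3 129.9] err 0.2 (243.875, 177.625) (230.375, 173.875)
plate far inner [ 632.7 -240.1   30.8] err 2.1 (321.125, 163.375) (226.375, 159.625)
plate far outer [ 674.  -241.9   29.1] err 3.0 (321.125, 149.125) (214.625, 159.125)
stud end inner [385.6  32.5  28.7] err 3.0 (229.875, 247.125) (302.375, 222.375)
stud end outer [383.5  71.9  33. ] err 0.8 (216.125, 248.375) (302.375, 231.625)
joint outer corner [658.9  93.5  33. ] err 3.3 (209.125, 155.125) (190.875, 228.125)
sq heel [ 523.  -238.5   24.5] err 3.8 (321.375, 199.125) (261.375, 163.875)
sq leg-y out [ 469.8 -399.6   24.4] err 11.2 (376.625, 215.125) (283.125, 140.625)
sq -x end out [ 364.2 -188.5   37.7] err 7.2 (306.375, 252.875) (312.875, 172.375)
sq -x end in [ 359.2 -209.4   23.3] err 3.7 (313.125, 255.125) (313.625, 172.625)
tray a [590.4 414.8  28.5] err 5.2 (101.2, 179.0) (180.2, 353.4)
tray b [603.4 301.5  24.1] err 1.5 (140.0, 175.6) (189.0, 301.6)
tray c [406.1 277.5  24.4] err 2.5 (146.2, 241.2) (288.0, 302.4)
tray d [394.6 392.6  30.2] err 2.6 (106.0, 245.6) (290.6, 354.8)
jar [553.1 370.1  56.1] err 0.8 (112.6, 190.6) (204.2, 324.4)
plate in near [621.   49.2]
plate in far [ 631.8 -240.3]
plate out far [ 675.3 -241.7]
stud in end [387.1  32.3]
stud in near [616.5  50.7]
stud out end [384.   72.3]
stud out near [661.2  94.2]
sq heel [ 524.8 -238.4]
sq y [ 475.3 -399.5]
sq yi [ 454.1 -393.4]
sq x [ 367.8 -189.9]
sq xi [ 361.1 -209.3]
brace xa [ 397.  -224.2]
brace xb outer [ 379. -220.]
brace ya [ 463.4 -351.2]
brace yb [ 458.  -372.2]
offcut1 [ 554.3 -218.3]
sd near [379.3 112.9]
sd [469.2 134.4]
[[-0.9 -0.   0.3]
 [-0.3  0.  -0.9]
 [-0.  -1.  -0. ]]
```

Measured so far: bottle axis at (574,-14), height 130; square yaw about -17°; rail yaw about 2°. I'll refine these with sub-pixel edge fits.

```bash
cat >> h.py <<'E'
from scipy.ndimage import map_coordinates
def edge(d,p,q,trim=.08,w=4,ch="s"):
    """fit straight edge near p-q (pixels); returns two refined image points"""
    hsv=cv2.cvtColor(d["img"],cv2.COLOR_RGB2HSV).astype(float)
    g=hsv[:,:,1] if ch=="s" else hsv[:,:,2]
    p=np.array(p,float);q=np.array(q,float);L=np.linalg.norm(q-p);t=(q-p)/L;n=np.array([-t[1],t[0]])
    o=np.arange(-w,w+.01,.1);pts=[]
    for s in np.linspace(trim*L,(1-trim)*L,int(L*2)):
        c=p+t*s; xy=c[:,None]+n[:,None]*o
        pr=cv2.GaussianBlur(map_coordinates(g,[xy[1],xy[0]],order=1)[None],(0,0),5)[0]
        gr=np.abs(np.gradient(pr)); k=gr[5:-5].argmax()+5
        if 6<k<len(o)-7: pts.append(c+n*o[k])
    pts=np.array(pts,np.float32); vx,vy,x,y=cv2.fitLine(pts,cv2.DIST_HUBER,0,.01,.01).ravel()
    r=np.abs((pts[:,0]-x)*vy-(pts[:,1]-y)*vx)
    v=np.array([vx,vy]);c=np.array([x,y]); 
    return c+v*((p-c)@v), c+v*((q-c)@v), np.median(r)
def wedge(d,p,q,z,**k):
    a,b,r=edge(d,p,q,**k); A=plane(d,*a,z)[:2];B=plane(d,*b,z)[:2]
    v=B-A; return A,B,np.degrees(np.arctan2(v[1],v[0])),r
def inter(l1,l2):
    A,B=l1[:2];C,D=l2[:2]; s=np.linalg.solve(np.c_[B-A,-(D-C)],C-A); return A+(B-A)*s[0]
E
python3 - <<'E'
from h import *
import pickle
d,e=pickle.load(open("im0.pkl","rb"))
f=lambda X,Y,x0,y0,k:((X+.5)/k+x0-.5,(Y+.5)/k+y0-.5)
T=lambda X,Y:f(X,Y,190,120,4);T2=lambda X,Y:f(X,Y,95,165,5); S=lambda X,Y:f(X,Y,160,130,4)
np.set_printoptions(precision=2,suppress=True)
pi=wedge(d,T(250,188),T(470,177),30); po=wedge(d,T(270,131),T(435,125),30); pe=wedge(d,T(527,122),T(527,172),30)
si=wedge(d,T(142,250),T(161,505),30); so=wedge(d,T(80,200),T(105,505),30); se=wedge(d,T(110,515),T(158,511),30)
for n,l in zip("pi po pe si so se".split(),(pi,po,pe,si,so,se)): print(n,*l)
print("plate far corner",inter(pi,pe),"stud end in",inter(si,se),"inner X",inter(pi,si))
hy=wedge(d,T(527,318),T(748,382),25);hx=wedge(d,T(527,318),T(467,533),25)
b1=wedge(d,T(513,492),T(683,399),25,trim=.15);b2=wedge(d,T(520,513),T(700,410),25,trim=.15)
for n,l in zip("hy hx b1 b2".split(),(hy,hx,b1,b2)): print(n,*l)
print("heel",inter(hy,hx))
print("z0 check, side view:"); 
spi=wedge(e,S(212,325),S(262,150),30); ssi=wedge(e,S(215,363),S(560,371),30); print(spi,ssi,inter(spi,ssi))
c=[plane(d,*T2(*p),32)[:2] for p in [(33,72),(227,55),(258,383),(57,405)]]; print("tray",np.mean(c,0),c)
print("jar",plane(d,*T2(90,130),52))
E
```

```text
pi [624.02 -34.3 ] [ 630.75 -198.51] -87.65268397400106 0.060651205
po [667.95 -49.62] [ 673.97 -173.22] -87.21238307510819 0.07802531
pe [ 672.2  -241.31] [ 634.09 -242.46] -178.28344063372023 0.051900793
si [578.36  49.87] [390.67  32.45] -174.6992155724485 0.13283706
so [616.97  92.97] [391.22  72.61] -174.84676912267352 0.083847046
se [383.66  69.32] [387.21  34.6 ] -84.16779724407938 0.037128583
plate far corner [ 632.55 -242.5 ] stud end in [387.46  32.15] inner X [620.41  53.77]
hy [ 526.23 -238.84] [ 475.64 -399.65] -107.46456995584884 0.11419031
hx [ 524.95 -238.06] [ 368.3  -188.26] 162.36146589603445 0.083348274
b1 [ 396.91 -224.26] [ 462.79 -351.48] -62.62393971749075 0.1007607
b2 [ 384.05 -227.66] [ 455.03 -363.36] -62.38768266108355 0.13016272
heel [ 526.34 -238.5 ]
z0 check, side view:
(array([616.05,  18.28]), array([ 624.63, -195.67]), np.float64(-87.7043907084044), np.float32(0.0651207)) (array([609.44,  53.35]), array([391.01,  33.76]), np.float64(-174.8756200764289), np.float32(0.10211098)) [614.63  53.82]
tray [499.15 345.08] [array([592.39, 413.97]), array([601.18, 299.02]), array([407.14, 275.43]), array([395.88, 391.89])]
jar [554.11 371.66  52.  ]
```

Run:
```python
from h import *
import pickle
d,e=pickle.load(open("im0.pkl","rb"))
for dd in(d,e): dd["img"]=np.clip(dd["img"].astype(float)*1.6+10,0,255).astype(np.uint8)
crop(d,300,195,380,258,10,"pics/t3.png"); crop(d,205,145,285,205,10,"pics/t4.png"); crop(e,255,138,318,188,12,"pics/s3.png")
```

```text
(no output)
```

View pics/t3.png

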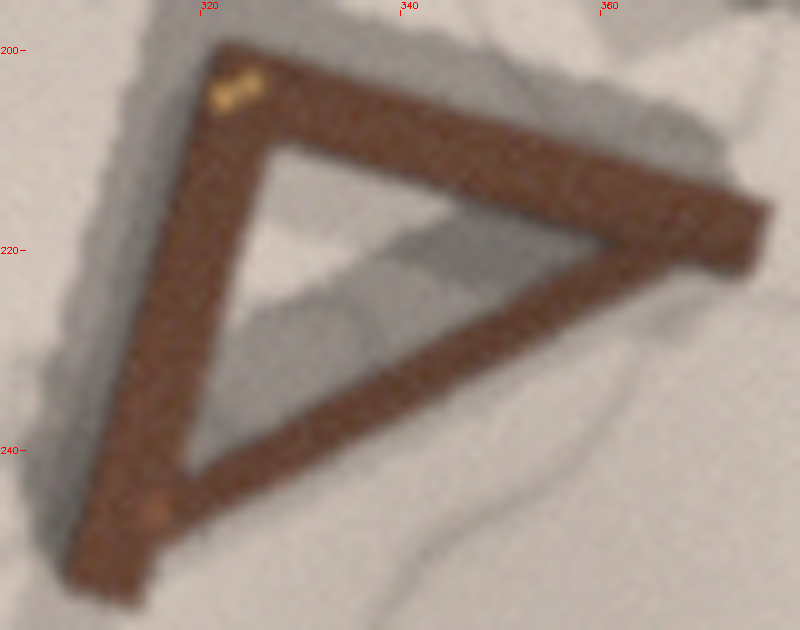

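View pics/t4.png

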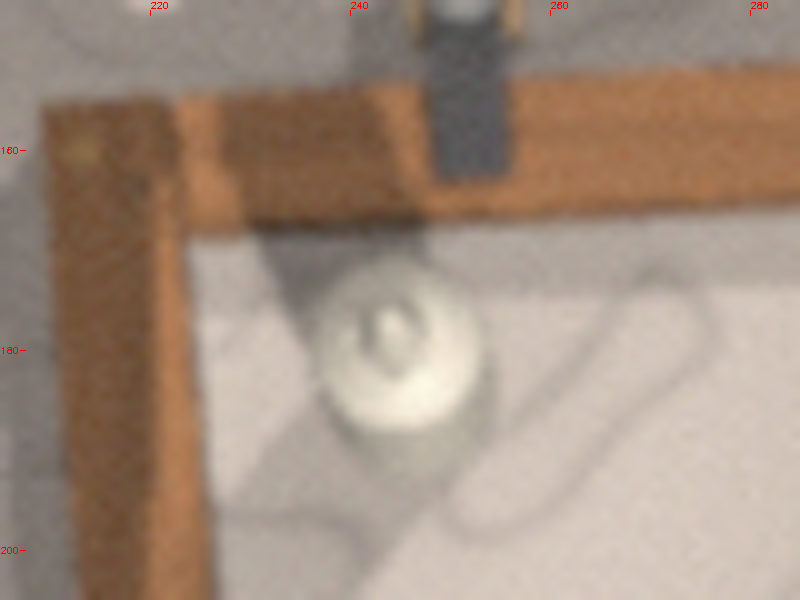

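View pics/s3.png

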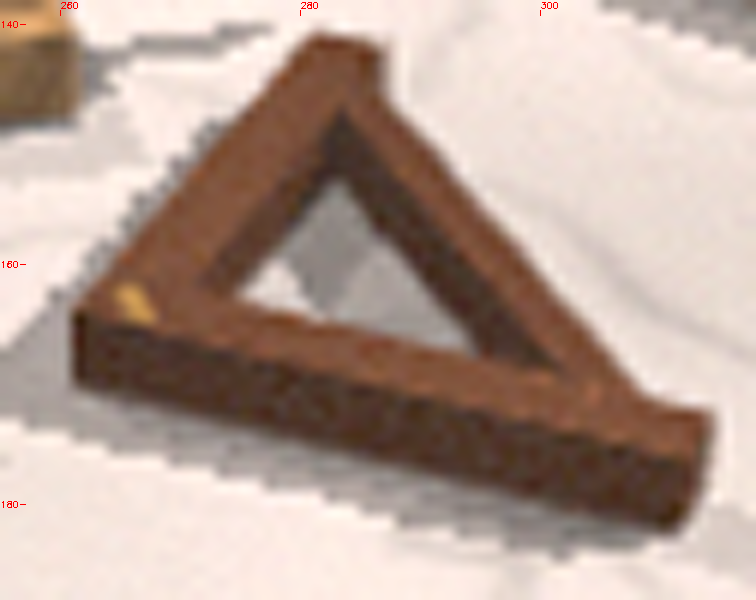

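```bash
cat >> h.py <<'E'
from scipy.spatial.transform import Rotation as Rn
def go(x,y,z,yaw):
    s=ctrl.read_state(); R0=Rn.from_euler('xyz',s["tool_rot"]); T=Rn.from_euler('xyz',[-90,0,yaw],degrees=True)
    print("clock",round(s["clock"],2),"at",s["eef_pos"].round(1),"yaw",np.degrees(s["tool_rot"]).round(1),"F",s["force"].round(1),"w",round(s["width"],1))
    print("cm",(R0.inv().apply(np.array([x,y,z])-s["eef_pos"])/10).round(2),"deg",(R0.inv()*T).as_rotvec(degrees=True).round(2), "q7",s["qpos"][6].round(2))
E
python3 -c "
from h import *
go(573.6,-14.3,200,-45)"
```

```text
clock 0.2 at [ 226.9 -608.7  230.7] yaw [ -90.1    0.  -159.6] F [-0.2 -0.  -0.7] w 85.5
cm [-53.24   3.12 -43.59] deg [ 4.0000e-02 -1.1456e+02 -7.0000e-02] q7 -0.02
```

```bash
python3 -m inch '[1,-2,0,-1.6,0,-3,0, 1,-6,0,-5,0,-11,0, 1,-11,0,-9,0,-20,0, 1,-16,0.5,-13,0,-29,0, 1,-21,1,-17,0,-38,0, 1,-25,1.5,-21,0,-47,0, 1,-29,2,-24,0,-56,0, 1,-33,2,-27,0,-65,0, 1,-37,2,-30,0,-74,0, 1,-41,2,-33.5,0,-83,0, 1,-45,2,-37,0,-91.5,0, 1,-49,2,-40,0,-100,0]'
python3 -c "
from h import *
go(573.6,-14.3,200,-45)"
```

```text
clock: 1.4
eef_pos: [517.5, -111.0, 211.6]
tool_rot: [-1.571, -0.0, -1.087]
force: [0.7, -1.1, -0.3]
width: 85.4
clock 1.4 at [ 517.5 -111.   211.6] yaw [-90.   -0.  -62.3] F [ 0.7 -1.1 -0.3] w 85.4
cm [-5.95  1.16  9.47] deg [ 1.000e-02 -1.728e+01  2.000e-02] q7 0.35
```

```bash
python3 -m inch '[1,-2,0.6,3.5,0,-7,0, 1,-2.8,1.1,4.8,0,-14.6,0, 1,-2.8,1.1,4.8,0,-14.6,0, 1,-2.8,1.1,4.8,0,-14.6,0, 1,-2.8,1.1,4.8,0,-14.6,0]'
python3 - <<'E'
from h import *
go(573.6,-14.3,65,-45)
d=imaging.get_image("side"); crop(d,150,60,350,240,4,"pics/s4.png")
E
```

```text
clock: 1.9
eef_pos: [545.9, -67.7, 200.5]
tool_rot: [-1.572, -0.001, -0.842]
force: [0.5, -0.8, 0.3]
width: 85.4
clock 1.9 at [545.9 -67.7 200.5] yaw [-90.1  -0.  -48.3] F [ 0.5 -0.8  0.3] w 85.4
cm [-2.15 13.54  5.64] deg [ 0.08 -3.27  0.03] q7 0.45
```

View pics/s4.png

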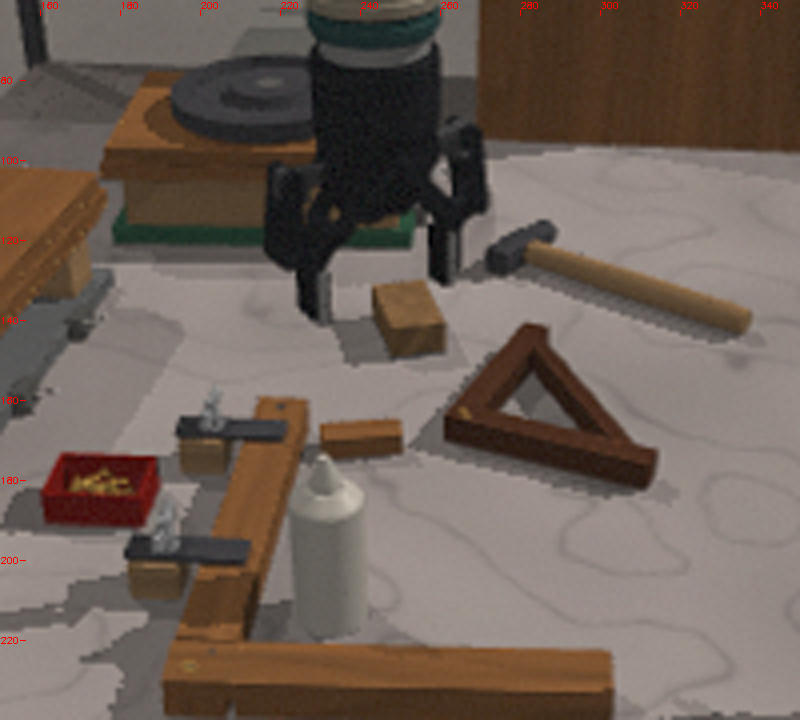

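The gripper is about 58 mm short of the bottle and open (pads near (230,135) and (262,125)). I'll finish the approach.

```bash
python3 -m inch '[1,-1.1,0,2.8,0,-2,0, 1,-2.15,0,5.6,0,-3.3,0, 1,-2.15,0,5.6,0,-3.3,0, 1,-2.15,0,5.6,0,-3.3,0]'
python3 - <<'E'
from h import *
go(573.6,-14.3,65,-45)
E
```

```text
clock: 2.35
eef_pos: [573.7, -13.0, 200.7]
tool_rot: [-1.571, -0.001, -0.782]
force: [0.1, 0.7, 0.5]
width: 85.2
clock 2.35 at [573.7 -13.  200.7] yaw [-90.   -0.  -44.8] F [0.1 0.7 0.5] w 85.2
cm [ 0.08 13.57 -0.09] deg [0.04 0.22 0.03] q7 0.41
```

```bash
python3 -m inch '[1,0.1,2,-0.1,0,0,0, 1,0.1,5,-0.1,0,0,0, 1,0.1,8.5,-0.1,0,0,0, 1,0.1,11.5,-0.1,0,0,0, 1,0.1,13.5,-0.1,0,0,0, 1,0.1,13.5,-0.1,0,0,0, 1,0.1,13.5,-0.1,0,0,0]'
python3 - <<'E'
from h import *
go(573.6,-14.3,65,-45)
d=imaging.get_image("side"); crop(d,150,60,350,240,4,"pics/s5.png")
E
```

```text
clock: 3.05
eef_pos: [573.7, -15.1, 65.9]
tool_rot: [-1.572, -0.0, -0.783]
force: [-0.4, 0.6, 0.3]
width: 85.7
clock 3.05 at [573.7 -15.1  65.9] yaw [-90.   -0.  -44.8] F [-0.4  0.6  0.3] w 85.7
cm [-0.07  0.09  0.05] deg [0.04 0.17 0.02] q7 0.3
```

View pics/s5.png

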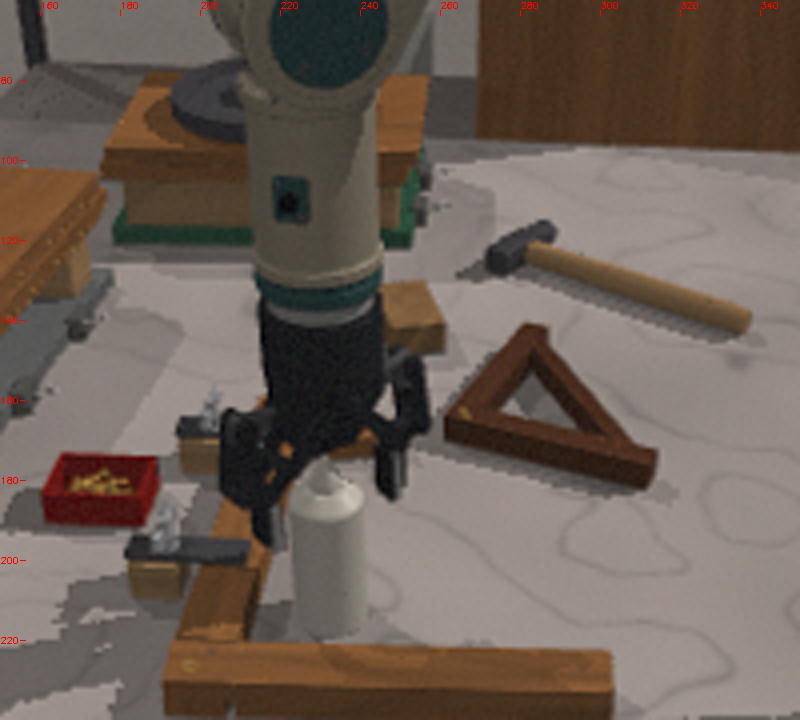

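The pads straddle the bottle at (325,500) in the crop, and there is no contact force. Closing.

```bash
python3 -m inch '[0,0,0,0,0,0,0, 0,0,0,0,0,0,0, 0,0,0,0,0,0,0, 0,0,0,0,0,0,0, 0,0,0,0,0,0,0, 0,0,0,0,0,0,0, 0,0,0,0,0,0,0, 0,0,0,0,0,0,0]'
python3 -m inch '[0,0,-1,0,0,0,0, 0,0,-3,0,0,0,0, 0,0,-6,0,0,0,0, 0,0,-8,0,0,0,0, 0,0,-8,0,0,0,0]'
python3 - <<'E'
from h import *
go(449.5,340,200,-45)
d=imaging.get_image("side"); crop(d,150,60,350,240,4,"pics/s6.png")
E
```

```text
clock: 3.9
eef_pos: [574.8, -13.7, 66.9]
tool_rot: [-1.57, -0.002, -0.78]
force: [-0.6, -0.3, 5.7]
width: 48.7
clock: 4.4
eef_pos: [576.0, -13.4, 148.9]
tool_rot: [-1.566, -0.004, -0.781]
force: [-0.3, 0.2, -0.2]
width: 48.5
clock 4.4 at [576.  -13.4 148.9] yaw [-89.7  -0.2 -44.7] F [-0.3  0.2 -0.2] w 48.5
cm [-33.83  -5.18  16.23] deg [-0.26  0.28  0.24] q7 0.37
```

View pics/s6.png

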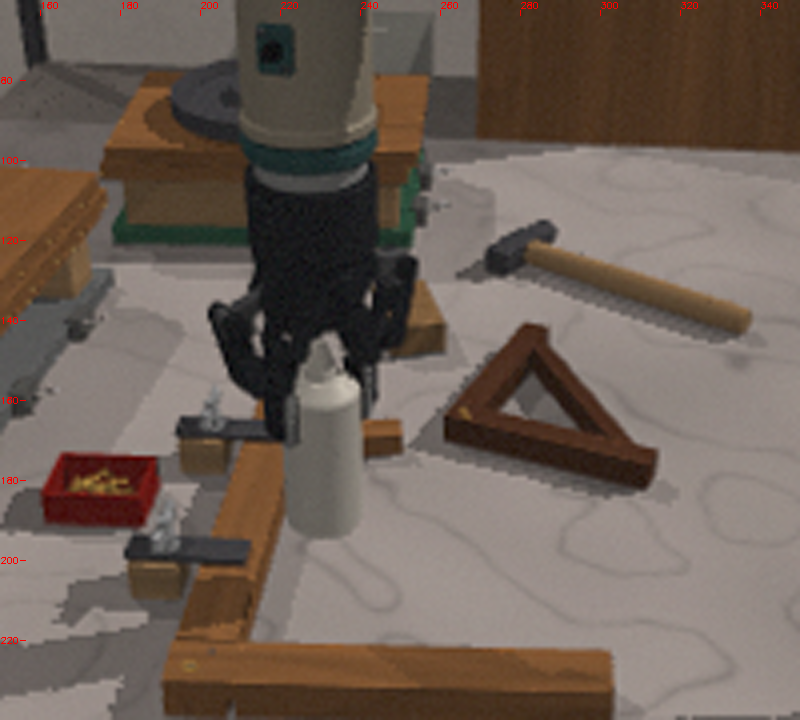

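Bottle lifted upright, width 48.5. Carrying it to the tray.

```bash
python3 -m inch '[0,-1.5,0,0.7,0,0,0, 0,-4.5,0,2.2,0,0,0, 0,-8,0,3.8,0,0,0, 0,-11.5,0,5.5,0,0,0, 0,-15,0,7.2,0,0,0, 0,-18.5,0,8.9,0,0,0, 0,-22,0,10.6,0,0,0, 0,-25.5,0,12.2,0,0,0, 0,-29,0,13.9,0,0,0, 0,-32,0,15.4,0,0,0, 0,-33.5,0,16.1,0,0,0, 0,-33.8,0,16.2,0,0,0]'
python3 -m inch '[0,0,0,0,0,0,0, 0,0,0,0,0,0,0]'
python3 - <<'E'
from h import *
go(449.5,340,76,-45)
d=imaging.get_image("side"); crop(d,150,180,350,380,3,"pics/s7.png")
d=imaging.get_image("top"); crop(d,80,120,230,270,4,"pics/t7.png")
E
```

```text
clock: 5.65
eef_pos: [444.2, 342.6, 144.5]
tool_rot: [-1.572, 0.003, -0.775]
force: [-0.3, 0.4, -1.5]
width: 48.6
clock: 5.85
eef_pos: [447.7, 337.5, 144.8]
tool_rot: [-1.573, -0.001, -0.782]
force: [-0.8, -0.1, -1.0]
width: 48.7
clock 5.85 at [447.7 337.5 144.8] yaw [-90.1  -0.1 -44.8] F [-0.8 -0.1 -1. ] w 48.7
cm [-0.06  6.88  0.32] deg [0.12 0.21 0.05] q7 -0.28
```

View pics/s7.png

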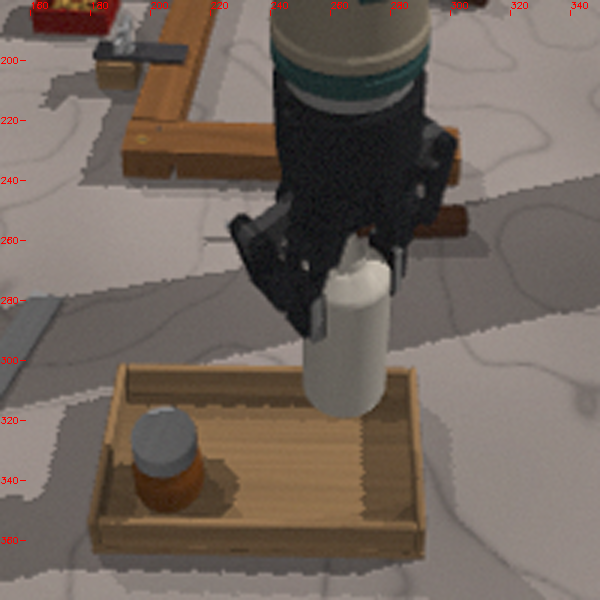

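View pics/t7.png

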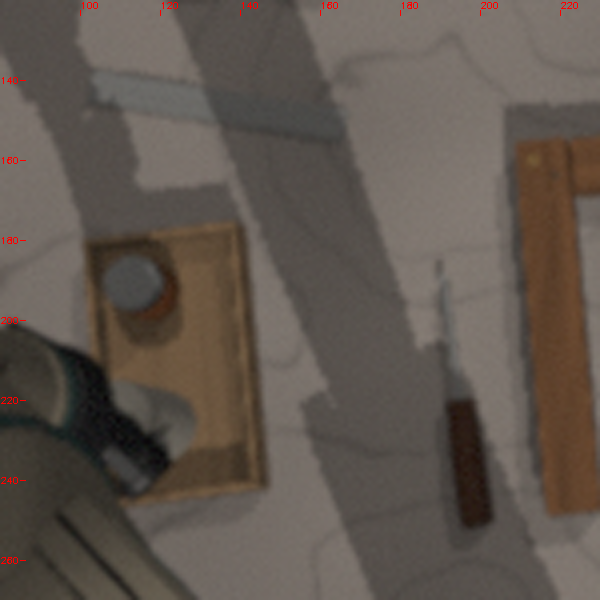

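The bottle hangs upright over the empty end. Lowering until it touches.

```bash
python3 -m inch '[0,0,1.5,0.3,0,0,0, 0,0,3.5,0.3,0,0,0, 0,0,5.5,0.3,0,0,0, 0,0,6.5,0.3,0,0,0, 0,0,6.9,0.3,0,0,0, 0,0,6.9,0.3,0,0,0, 0,0,6.9,0.3,0,0,0]'
python3 - <<'E'
from h import *
go(449.5,340,74,-45)
d=imaging.get_image("side"); crop(d,150,180,350,380,3,"pics/s8.png")
for z in (6,16): print(z,proj(d,(449.5,340+24,z)))
E
```

```text
clock: 6.65
eef_pos: [450.2, 341.7, 77.0]
tool_rot: [-1.57, -0.0, -0.781]
force: [-0.4, -0.4, -0.4]
width: 48.6
clock 6.65 at [450.2 341.7  77. ] yaw [-89.9  -0.  -44.7] F [-0.4 -0.4 -0.4] w 48.6
cm [ 0.07  0.3  -0.17] deg [-0.07  0.28  0.  ] q7 -0.34
6 [260.86352331 344.03113553]
16 [260.86618369 340.93300989]
```

View pics/s8.png

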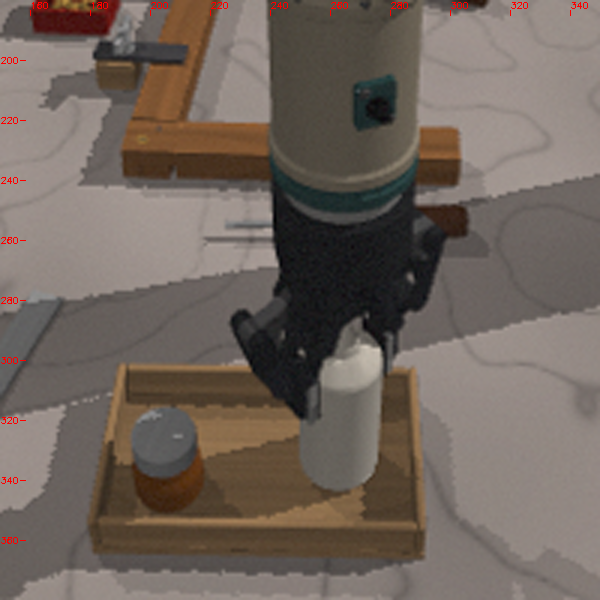

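```bash
python3 -m inch '[0,0,0.15,0,0,0,0, 0,0,0.3,0,0,0,0, 0,0,0.35,0,0,0,0, 0,0,0.35,0,0,0,0]'; python3 -m inch '[0,0,0.1,0,0,0,0, 0,0,0.1,0,0,0,0, 0,0,0.1,0,0,0,0]'
```

```text
clock: 7.1
eef_pos: [449.8, 341.4, 73.0]
tool_rot: [-1.571, -0.0, -0.78]
force: [0.8, 0.7, -2.4]
width: 48.5
clock: 7.4
eef_pos: [449.9, 341.5, 72.9]
tool_rot: [-1.57, -0.001, -0.78]
force: [-0.7, -0.6, 6.2]
width: 48.5
```

Contact with the floor (about 6 N). Opening, then rising.

```bash
python3 -m inch '[0.75,0,-0.05,0,0,0,0, 1,0,-0.05,0,0,0,0, 1,0,-0.05,0,0,0,0, 1,0,-0.05,0,0,0,0, 1,0,-0.05,0,0,0,0, 1,0,-0.05,0,0,0,0, 1,0,-0.05,0,0,0,0, 1,0,-0.05,0,0,0,0]'; python3 -m inch '[1,0,-1,0,0,0,0, 1,0,-3,0,0,0,0, 1,0,-6,0,0,0,0, 1,0,-9,0,0,0,0, 1,0,-12,0,0,0,0, 1,0,-12,0,0,0,0]'
python3 - <<'E'
from h import *
go(424.5,-291.7,120,-62.5)
d=imaging.get_image("side"); crop(d,150,180,350,380,3,"pics/s9.png")
E
```

```text
clock: 8.2
eef_pos: [449.8, 341.4, 72.5]
tool_rot: [-1.571, -0.0, -0.78]
force: [-0.4, 0.0, 0.2]
width: 85.5
clock: 8.8
eef_pos: [451.7, 343.6, 197.3]
tool_rot: [-1.562, -0.001, -0.78]
force: [0.2, 0.2, 1.5]
width: 85.5
clock 8.8 at [451.7 343.6 197.3] yaw [-89.5  -0.  -44.7] F [0.2 0.2 1.5] w 85.5
cm [ 42.76   7.36 -47.12] deg [-0.5  17.78 -0.03] q7 -0.24
```

View pics/s9.png

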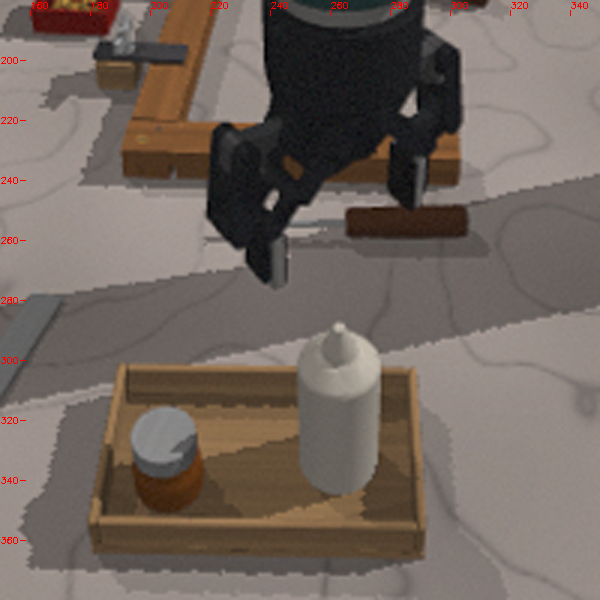

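The bottle stands upright in the empty end, released. Going to the square.

```bash
python3 -m inch '[1,2,0,-1.5,0,1,0, 1,5,0,-4.3,0,3,0, 1,9,0,-7.3,0,5,0, 1,12,0,-10.3,0,7,0, 1,15,0,-13.4,0,9,0, 1,18,0,-16.5,0,11,0, 1,21,0,-19.8,0,13,0, 1,24,0,-23,0,15,0, 1,27,0,-26.5,0,17,0, 1,30,0,-30,0,17.8,0, 1,33,0,-34,0,17.8,0, 1,36,0,-38,0,17.8,0]'
python3 - <<'E'
from h import *
go(424.5,-291.7,160,-62.5)
E
```

```text
clock: 10.05
eef_pos: [437.1, -183.6, 191.9]
tool_rot: [-1.572, 0.001, -1.091]
force: [1.0, 0.2, 0.7]
width: 85.2
clock 10.05 at [ 437.1 -183.6  191.9] yaw [-90.    0.1 -62.5] F [1.  0.2 0.7] w 85.2
cm [ 9.01  3.19 -6.11] deg [ 0.05  0.02 -0.06] q7 0.52
```

```bash
python3 -m inch '[1,3.5,0,-2.4,0,0,0, 1,7,1,-4.7,0,0,0, 1,8.8,3,-6,0,0,0, 1,9,3.2,-6.1,0,0,0, 1,9,3.2,-6.1,0,0,0, 1,9,3.2,-6.1,0,0,0]'
python3 - <<'E'
from h import *
go(424.5,-291.7,60,-62.5)
d=imaging.get_image("side"); crop(d,220,60,360,200,4,"pics/s10.png")
E
```

```text
clock: 10.65
eef_pos: [426.3, -288.2, 160.7]
tool_rot: [-1.57, 0.001, -1.089]
force: [-0.1, -0.2, 0.9]
width: 85.4
clock 10.65 at [ 426.3 -288.2  160.7] yaw [-90.    0.  -62.4] F [-0.1 -0.2  0.9] w 85.4
cm [ 0.24 10.07 -0.33] deg [-0.04  0.12 -0.05] q7 0.7
```

View pics/s10.png

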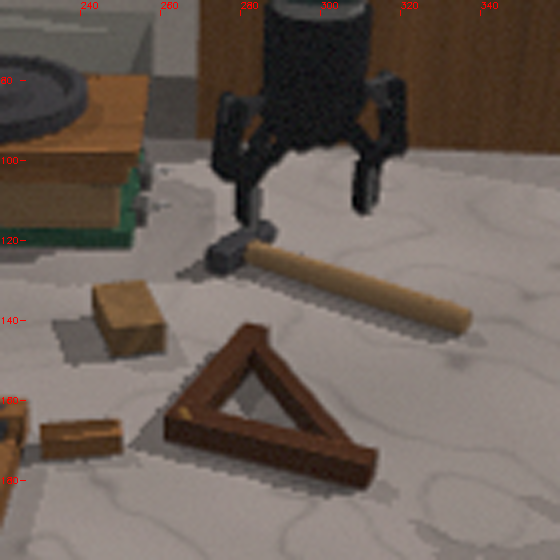

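Run:
```python
from h import *
import pickle
d,e=pickle.load(open("im0.pkl","rb"))
print(plane(e,295.1,158.4,25), proj(e,(424.5,-291.7,25)),proj(d,(424.5,-291.7,25)))
f=lambda X,Y:((X+.5)/12+254.5,(Y+.5)/12+137.5)
a=wedge(e,f(385,150),f(540,350),25,ch="v",w=2); b=wedge(e,f(410,130),f(610,365),25,w=2,ch="v"); print(a,b)
```

```text
[ 417.18521355 -283.41395747   25.        ] [292.95562726 156.94211629] [340.64669688 232.89692267]
(array([ 449.27326214, -330.7314107 ]), array([ 400.49275492, -236.36604929]), np.float64(117.3359047654624), np.float32(0.055204153)) (array([ 440.49460461, -348.04299154]), array([ 381.60500696, -232.61336524]), np.float64(117.02965159223955), np.float32(0.07759285))
```

```bash
python3 -m inch '[1,0.2,2,-0.4,0,0,0, 1,0.2,5,-0.4,0,0,0, 1,0.2,8,-0.4,0,0,0, 1,0.2,10.5,-0.4,0,0,0, 1,0.2,11.5,-0.4,0,0,0, 1,0.2,11.5,-0.4,0,0,0]'
python3 - <<'E'
from h import *
go(423,-290.5,4,-62.5)
d=imaging.get_image("side"); crop(d,240,90,340,190,6,"pics/s11.png")
d=imaging.get_image("top"); crop(d,290,185,390,285,6,"pics/t11.png")
E
```

```text
clock: 11.3
eef_pos: [423.2, -292.2, 45.1]
tool_rot: [-1.571, 0.002, -1.089]
force: [0.7, 0.6, 0.4]
width: 85.6
clock 11.3 at [ 423.2 -292.2   45.1] yaw [-90.    0.1 -62.4] F [0.7 0.6 0.4] w 85.6
cm [-0.16  4.11  0.07] deg [ 0.03  0.1  -0.09] q7 0.61
```

View pics/s11.png

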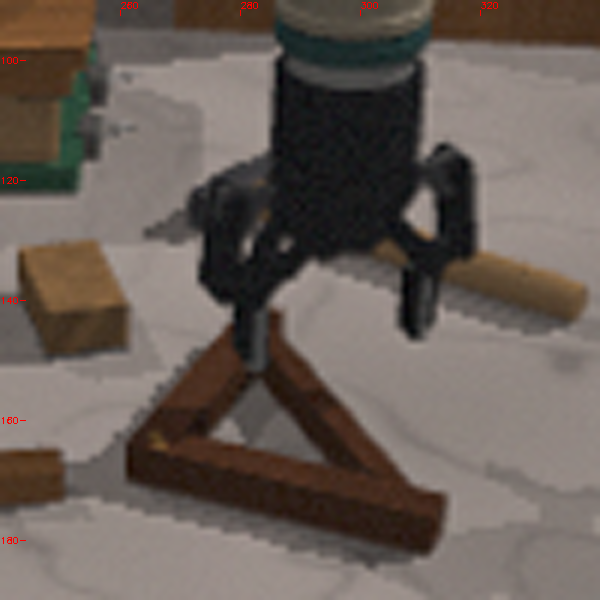

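View pics/t11.png

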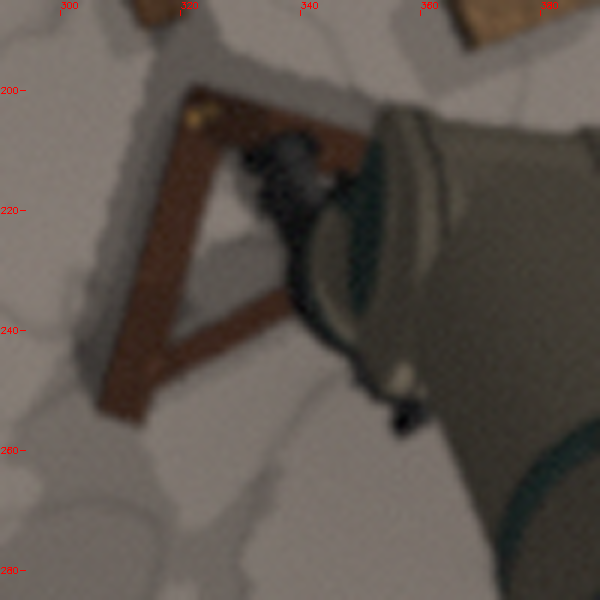

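Both fingers clear the legs: one is inside the triangle, one outside the brace. Going down and closing.

```bash
python3 -m inch '[1,-0.1,1.5,0,0,0,0, 1,-0.1,3,0,0,0,0, 1,-0.1,3.9,0,0,0,0, 1,-0.1,4.1,0,0,0,0, 1,-0.1,4.1,0,0,0,0]'; python3 -m inch '[0.5,0,0,0,0,0,0, 0.4,0,0,0,0,0,0, 0.3,0,0,0,0,0,0, 0.2,0,0,0,0,0,0, 0,0,0,0,0,0,0, 0,0,0,0,0,0,0, 0,0,0,0,0,0,0, 0,0,0,0,0,0,0, 0,0,0,0,0,0,0]'
```

```text
clock: 11.9
eef_pos: [423.0, -292.8, 5.0]
tool_rot: [-1.57, -0.001, -1.091]
force: [0.4, -0.2, 1.4]
width: 85.2
clock: 12.8
eef_pos: [422.9, -292.7, 4.9]
tool_rot: [-1.57, -0.001, -1.091]
force: [0.1, 1.1, 6.4]
width: 14.6
```

Run:
```python
from h import *
go(423,-290.5,4,-62.5)
d=imaging.get_image("side"); crop(d,240,90,340,190,6,"pics/s12.png")
```

```text
clock 12.8 at [ 422.9 -292.7    4.9] yaw [-90.   -0.  -62.5] F [0.1 1.1 6.4] w 14.6
cm [-0.19  0.09  0.11] deg [-0.03 -0.01  0.03] q7 0.57
```

View pics/s12.png

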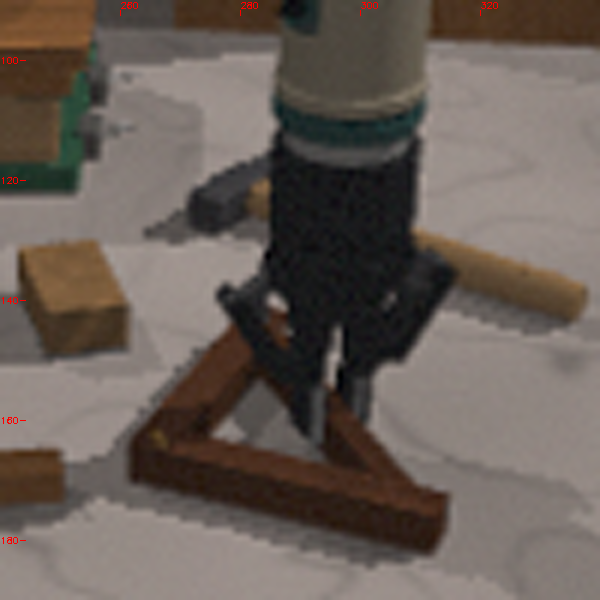

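```bash
python3 -m inch '[0,0,-1,0,0,0,0, 0,0,-3,0,0,0,0, 0,0,-5,0,0,0,0, 0,0,-6,0,0,0,0, 0,0,-6,0,0,0,0, 0,0,-6,0,0,0,0]'
python3 - <<'E'
from h import *
import pickle
d=imaging.get_image("side");e=imaging.get_image("top"); pickle.dump((e,d),open("im1.pkl","wb"))
go(423,-290.5,4,-42.65)
crop(d,240,60,340,180,6,"pics/s13.png")
crop(d,180,155,260,245,8,"pics/s14.png")
crop(e,200,145,280,205,10,"pics/t14.png")
for dd,cols in((e,(262,275,285)),):
  for c in cols: print(c,[tuple(int(v) for v in dd["img"][r,c]) for r in range(156,174)])
E
```

```text
clock: 13.45
eef_pos: [422.2, -292.7, 64.2]
tool_rot: [-1.571, 0.0, -1.091]
force: [-0.5, -0.5, -1.4]
width: 14.3
clock 13.55 at [ 421.9 -292.4   63.7] yaw [-90.1   0.1 -62.5] F [-0.3  0.3 -1.3] w 14.5
cm [-0.11  5.97  0.19] deg [  0.04 -19.87  -0.09] q7 0.62
262 [(101, 68, 46), (97, 67, 45), (99, 70, 50), (100, 69, 46), (106, 74, 50), (101, 70, 47), (103, 72, 50), (105, 73, 50), (102, 70, 46), (91, 62, 43), (90, 68, 55), (97, 85, 76), (109, 101, 95), (108, 101, 95), (112, 105, 99), (110, 102, 95), (112, 103, 98), (112, 102, 98)]
275 [(101, 69, 46), (97, 68, 45), (97, 67, 44), (98, 68, 45), (101, 69, 48), (98, 67, 44), (101, 71, 49), (104, 71, 47), (102, 71, 47), (89, 66, 49), (95, 81, 71), (111, 102, 97), (113, 106, 99), (111, 105, 99), (112, 106, 100), (111, 103, 98), (113, 106, 99), (116, 108, 102)]
285 [(102, 71, 46), (99, 69, 48), (99, 69, 46), (98, 68, 46), (99, 68, 46), (100, 70, 45), (103, 72, 48), (96, 67, 45), (86, 61, 44), (88, 71, 58), (100, 91, 84), (110, 102, 96), (113, 105, 99), (113, 106, 99), (112, 103, 98), (113, 104, 99), (112, 105, 99), (118, 110, 103)]
```

View pics/s13.png

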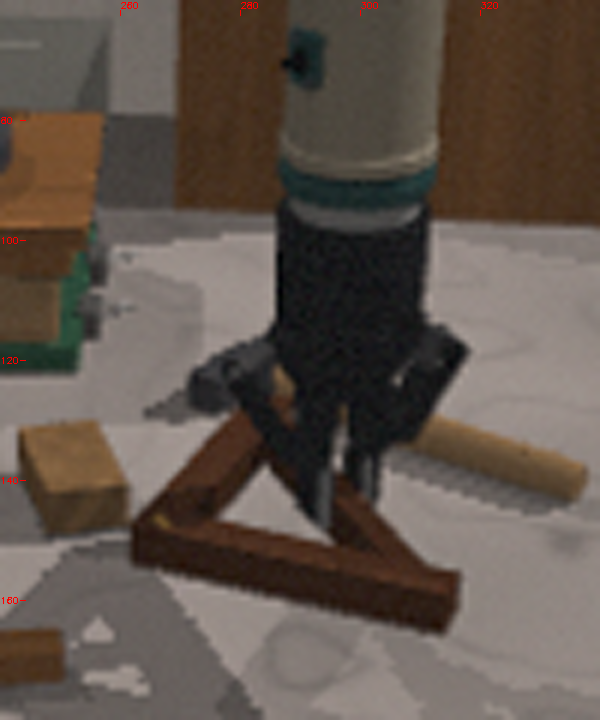

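View pics/s14.png

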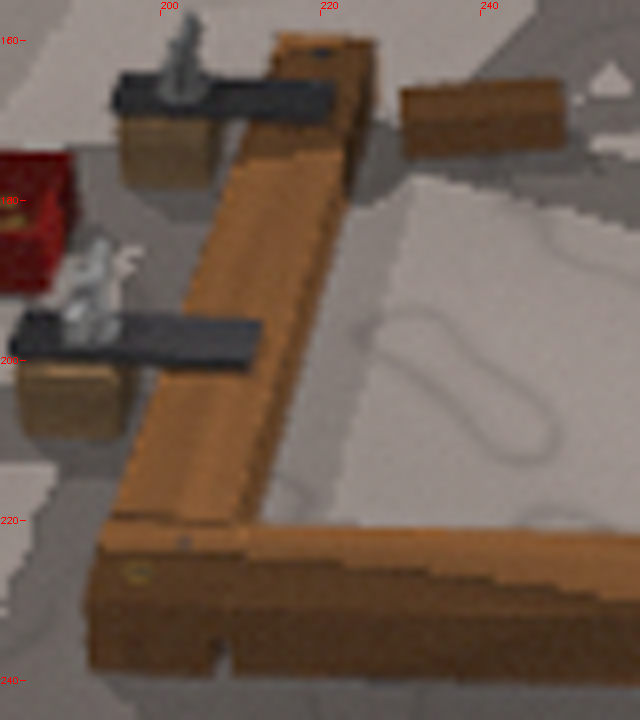

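View pics/t14.png

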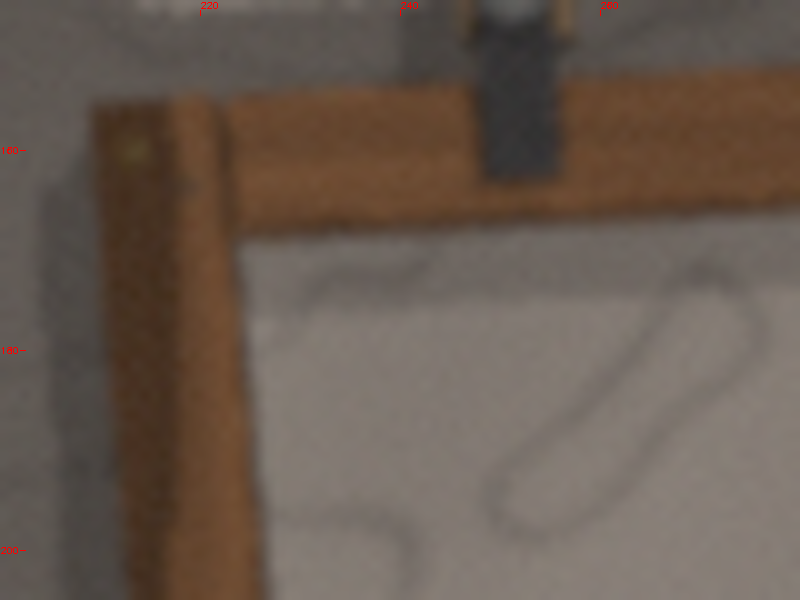

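Run:
```python
from h import *
import pickle
d,e=pickle.load(open("im1.pkl","rb"))
g=lambda X,Y:((X+.5)/8+179.5,(Y+.5)/8+154.5)
f=lambda X,Y:((X+.5)/10+199.5,(Y+.5)/10+144.5)
np.set_printoptions(precision=2,suppress=True)
a=wedge(d,f(260,236),f(790,211),0); b=wedge(e,g(262,515),g(340,215),0,w=2.5); print("plate",a,b)
a3=wedge(d,(255,155.5),(292,153.5),30);print("outer top",a3)
c=wedge(d,f(245,290),f(262,590),0); c2=wedge(e,g(300,525),g(560,533),30,w=2); print("stud",c,c2)
print("corner X top",inter(a,c),"side-x stud",inter(b,c2))
```

```text
plate (array([626.98,  47.74]), array([ 633.71, -114.12]), np.float64(-87.61837751449171), np.float32(0.100529015)) (array([624.86,  14.56]), array([ 632.39, -161.75]), np.float64(-87.5533896055505), np.float32(0.045214176))
outer top (array([667.56, -42.77]), array([ 672.19, -153.77]), np.float64(-87.6086231182713), np.float32(0.0090225935))
stud (array([610.  ,  55.24]), array([518.2 ,  46.67]), np.float64(-174.66943151768214), np.float32(0.14436284)) (array([599.85,  53.32]), array([517.38,  43.96]), np.float64(-173.52398780588072), np.float32(0.026628055))
corner X top [626.61  56.79] side-x stud [623.09  55.95]
```

Run:
```python
from h import *
import pickle
d,e=pickle.load(open("im1.pkl","rb"))
np.set_printoptions(precision=2,suppress=True)
print("side heel bottom",plane(e,262.1,154.0,59)," top corner",plane(e,262.3,147.2,84))
crop(d,290,180,400,270,7,"pics/t15.png")
```

```text
side heel bottom [ 519.25 -241.27   59.  ]  top corner [ 518.53 -239.95   84.  ]
```

View pics/t15.png

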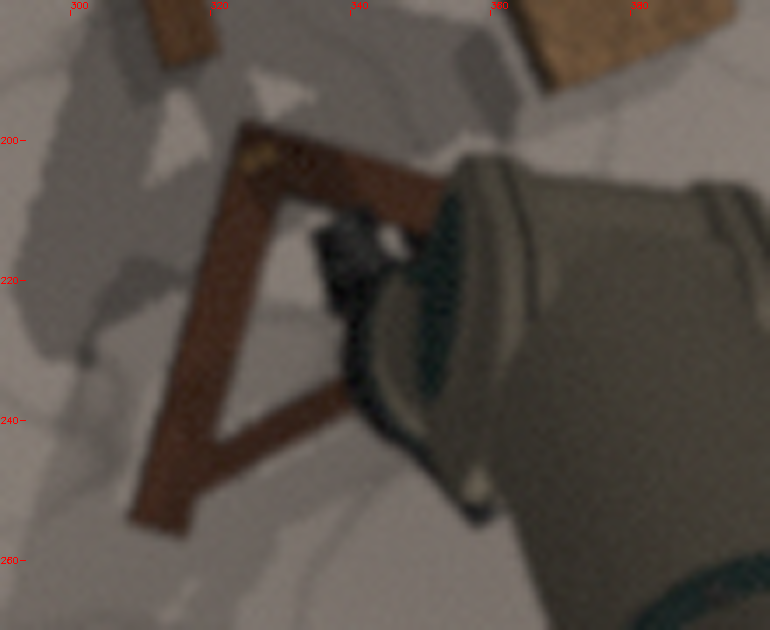

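```bash
python3 -m inch '[0,-0.8,0,1,0,-1,0, 0,-2.5,0,3.2,0,-3,0, 0,-4.8,0,6.2,0,-6,0, 0,-7.2,0,9.3,0,-9,0, 0,-9.6,0,12.5,0,-12,0, 0,-12,0,15.6,0,-15,0, 0,-14.2,0,18.5,0,-18,0, 0,-15.6,0,20.4,0,-19.5,0, 0,-16.1,0,21,0,-19.9,0, 0,-16.1,0,21,0,-19.9,0, 0,-16.1,0,21,0,-19.9,0]'
python3 - <<'E'
from h import *
go(534,-53,6,-42.6)
d=imaging.get_image("side");e=imaging.get_image("top")
crop(d,150,90,350,250,4,"pics/s16.png")
crop(e,190,120,370,270,4,"pics/t16.png")
E
```

```text
clock: 14.65
eef_pos: [533.4, -54.3, 64.0]
tool_rot: [-1.573, 0.001, -0.745]
force: [0.3, -2.1, -1.5]
width: 14.3
clock 14.65 at [533.4 -54.3  64. ] yaw [-90.1   0.  -42.7] F [ 0.3 -2.1 -1.5] w 14.3
cm [-0.04  5.8   0.15] deg [ 0.14 -0.09 -0.04] q7 0.44
```

View pics/s16.png

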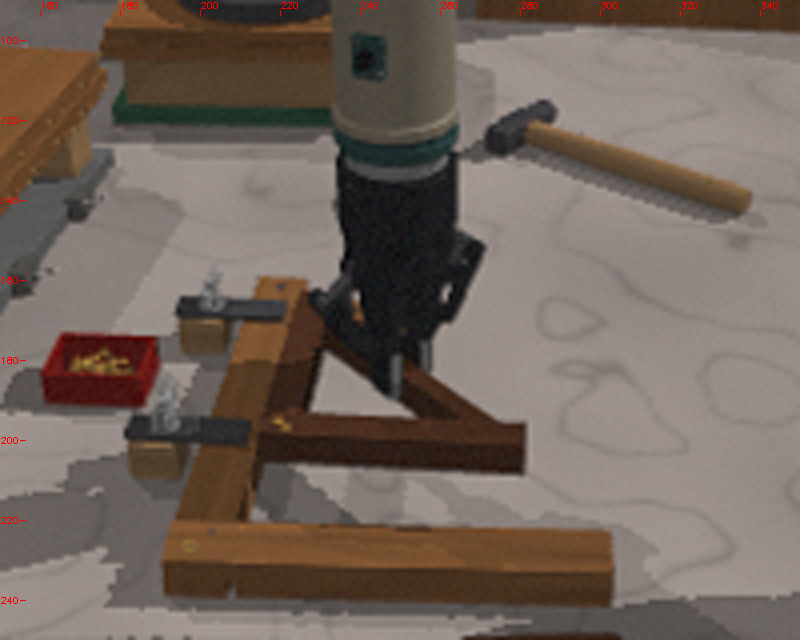

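View pics/t16.png

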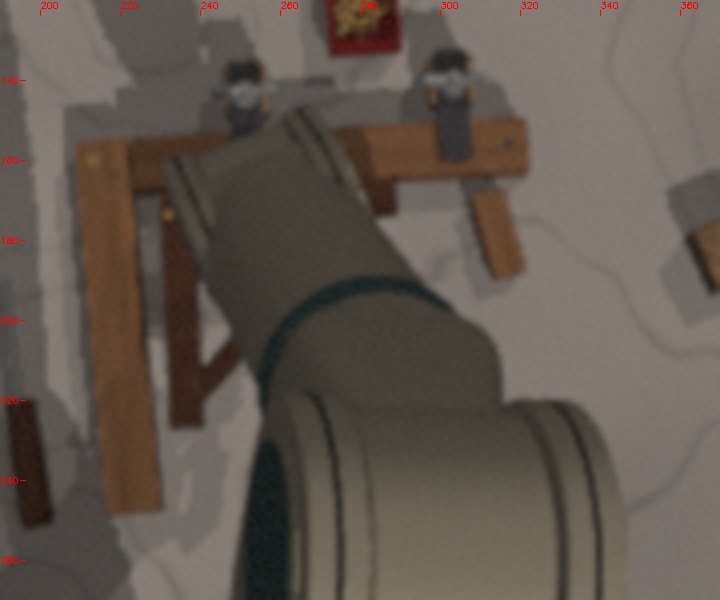

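Run:
```python
from h import *
d=imaging.get_image("side");e=imaging.get_image("top")
f=lambda X,Y:((X+.5)/4+189.5,(Y+.5)/4+119.5); g=lambda X,Y:((X+.5)/4+149.5,(Y+.5)/4+89.5)
np.set_printoptions(precision=2,suppress=True)
l=wedge(e,f(162,215),f(170,420),84,w=3);print("left edge",l)
print("right edge",wedge(e,f(197,270),f(203,420),84,w=3,ch="s"))
print("corner",plane(e,*f(161,193),84))
# side: heel leg outer top edge
print(wedge(d,g(275,432),g(520,447),84,w=2,ch="v"), plane(d,*g(522,472),59))
s=ctrl.read_state();print(s["eef_pos"])
```

```text
left edge (array([594.64,  27.35]), array([448.69,  20.23]), np.float64(-177.2065366700511), np.float32(0.12567398))
right edge (array([554.62,   4.33]), array([448.3,  -0.2]), np.float64(-177.5599689406677), np.float32(0.24871597))
corner [610.62  27.71  84.  ]
(array([598.21,  28.89]), array([444.06,  21.92]), np.float64(-177.41298692468732), np.float32(0.15053786)) [442.47  17.88  59.  ]
[533.97 -54.59  64.41]
```

Square yaw is about 2.5°, against 2.4° for the rail, and the heel is about 13 mm and 29 mm short. Lowering to the bench.

```bash
python3 -m inch '[0,0,1.5,0,0,0,0, 0,0,3.2,0,0,0,0, 0,0,4.8,0,0,0,0, 0,0,5.6,0,0,0,0, 0,0,5.9,0,0,0,0, 0,0,5.9,0,0,0,0, 0,0,5.9,0,0,0,0]'
python3 - <<'E'
from h import *
go(547,-25.6,5,-42.6)
d=imaging.get_image("side");e=imaging.get_image("top")
crop(d,150,90,350,250,4,"pics/s17.png")
E
```

```text
clock: 15.55
eef_pos: [535.1, -53.1, 6.0]
tool_rot: [-1.57, -0.001, -0.744]
force: [0.0, 0.6, -2.1]
width: 14.6
clock 15.55 at [535.1 -53.1   6. ] yaw [-89.9  -0.  -42.6] F [ 0.   0.6 -2.1] w 14.6
cm [-0.99  0.11  2.83] deg [-0.05 -0.03  0.05] q7 0.39
```

View pics/s17.png

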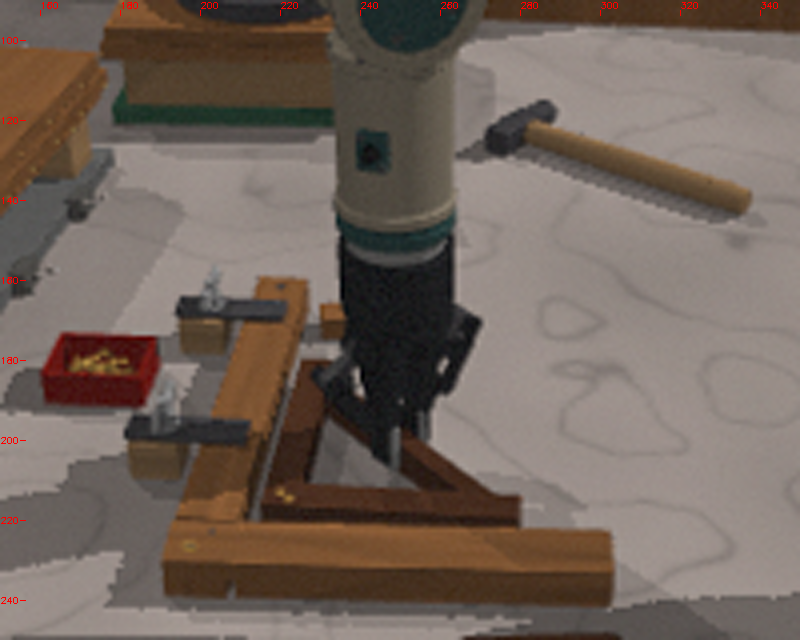

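```bash
python3 -m inch '[0,0.2,0,0.2,0,0,0, 0,0.4,0.05,0.4,0,0,0, 0,0.6,0.05,0.6,0,0,0, 0,0.7,0.05,0.7,0,0,0, 0,0.7,0.05,0.7,0,0,0]'; python3 -m inch '[0,0.07,0,0.07,0,0,0, 0,0.14,0,0.14,0,0,0, 0,0.14,0,0.14,0,0,0]'; python3 -m inch '[0,0.07,0,0.07,0,0,0, 0,0.14,0,0.14,0,0,0, 0,0.14,0,0.14,0,0,0]'
```

```text
clock: 16.15
eef_pos: [544.9, -52.5, 5.0]
tool_rot: [-1.57, -0.0, -0.744]
force: [0.2, 0.4, -1.4]
width: 14.5
clock: 16.45
eef_pos: [546.0, -52.4, 5.0]
tool_rot: [-1.571, 0.001, -0.744]
force: [-1.5, 0.3, -1.1]
width: 14.5
clock: 16.75
eef_pos: [546.1, -52.4, 4.9]
tool_rot: [-1.574, 0.003, -0.744]
force: [-6.2, 1.3, 3.3]
width: 14.8
```

Contact with the long rail at x≈546 (about 6 N). Sliding along it toward the short rail.

```bash
python3 -m inch '[0,-0.3,0,0.3,0,0,0, 0,-0.6,0,0.6,0,0,0, 0,-0.9,0,0.9,0,0,0, 0,-1.2,0,1.2,0,0,0, 0,-1.2,0,1.2,0,0,0]'; python3 -m inch '[0,-0.1,0,0.1,0,0,0, 0,-0.2,0,0.2,0,0,0, 0,-0.3,0,0.3,0,0,0, 0,-0.3,0,0.3,0,0,0]'
```

```text
clock: 17.25
eef_pos: [545.5, -37.5, 4.9]
tool_rot: [-1.576, 0.001, -0.745]
force: [-5.3, -3.3, 2.7]
width: 14.4
clock: 17.65
eef_pos: [545.4, -35.7, 5.0]
tool_rot: [-1.578, -0.001, -0.746]
force: [-5.2, -8.1, 2.7]
width: 15.0
```

```bash
python3 -m inch '[0,-0.1,0,0.1,0,0,0, 0,-0.2,0,0.2,0,0,0, 0,-0.3,0,0.3,0,0,0, 0,-0.3,0,0.3,0,0,0]'; python3 -m inch '[0,-0.1,0,0.1,0,0,0, 0,-0.2,0,0.2,0,0,0, 0,-0.3,0,0.3,0,0,0, 0,-0.3,0,0.3,0,0,0]'
```

```text
clock: 18.05
eef_pos: [545.2, -31.4, 5.0]
tool_rot: [-1.578, -0.001, -0.746]
force: [-5.2, -7.4, 3.8]
width: 14.6
clock: 18.45
eef_pos: [545.1, -28.6, 5.0]
tool_rot: [-1.579, -0.002, -0.747]
force: [-4.7, -10.2, 3.5]
width: 14.7
```

```bash
python3 -m inch '[0,-0.1,0,0.1,0,0,0, 0,-0.2,0,0.2,0,0,0, 0,-0.2,0,0.2,0,0,0]'; python3 -m inch '[0,-0.1,0,0.1,0,0,0, 0,-0.2,0,0.2,0,0,0, 0,-0.2,0,0.2,0,0,0]'
python3 - <<'E'
from h import *
d=imaging.get_image("side");e=imaging.get_image("top")
crop(d,180,160,310,250,6,"pics/s18.png"); crop(e,195,130,295,260,5,"pics/t18.png")
E
```

```text
clock: 18.75
eef_pos: [544.5, -27.9, 5.0]
tool_rot: [-1.582, -0.003, -0.75]
force: [-5.0, -14.6, 3.2]
width: 14.7
clock: 19.05
eef_pos: [543.9, -27.1, 5.0]
tool_rot: [-1.585, -0.003, -0.752]
force: [-4.8, -17.5, 5.8]
width: 15.0
```

View pics/s18.png

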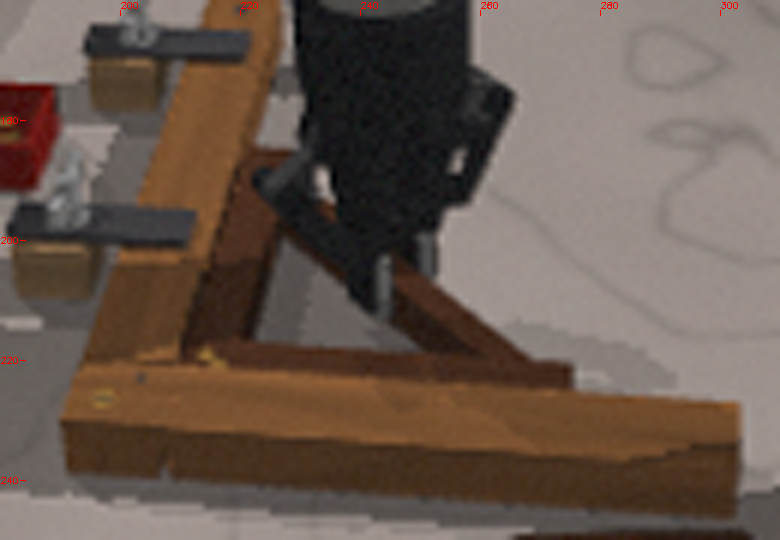

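View pics/t18.png

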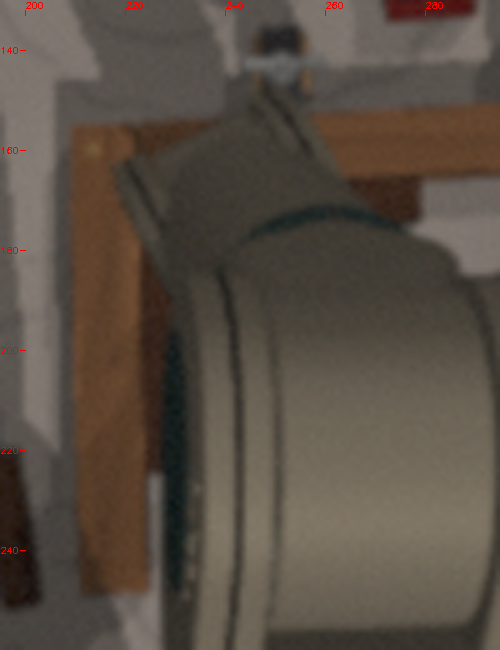

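```bash
cat > chk.py <<'E'
from h import *
d=imaging.get_image("side");e=imaging.get_image("top")
np.set_printoptions(precision=2,suppress=True)
f=lambda X,Y:((X+.5)/5+194.5,(Y+.5)/5+129.5); g=lambda X,Y:((X+.5)/6+179.5,(Y+.5)/6+159.5)
def yw(n,l,o): print(n,l[0],l[1],"yaw %.2f"%(l[2]+o),"res %.2f"%l[3])
yw("stud outer top",wedge(e,f(73,170),f(82,585),30,w=2.5),180)
yw("stud inner top",wedge(e,f(141,260),f(148,580),30,w=2,ch="s"),180)
yw("stud side-view inner",wedge(d,g(610,396),g(735,404),30,w=1.5),180)
yw("stud side-view bottom outer",wedge(d,g(180,480),g(700,516),0,w=2.5),180)
yw("plate top inner",wedge(e,f(430,179),f(495,175),0,w=2.5),90)
yw("plate outer",wedge(e,f(310,113),f(490,104),30,w=2.5),90)
s=ctrl.read_state(); print(s["clock"],s["eef_pos"],np.degrees(s["tool_rot"]),s["force"],s["width"])
E
python3 chk.py
```

```text
stud outer top [635.33  96.31] [389.25  89.86] yaw 1.50 res 0.07
stud inner top [580.32  52.05] [391.68  49.88] yaw 0.66 res 0.22
stud side-view inner [436.06  51.13] [384.28  50.73] yaw 0.44 res 0.11
stud side-view bottom outer [612.26  93.46] [395.48  88.32] yaw 1.36 res 0.08
plate top inner [ 633.9  -120.41] [ 635.9  -160.16] yaw 2.88 res 0.08
plate outer [668.79 -48.04] [ 672.64 -156.05] yaw 2.04 res 0.08
19.25 [543.85 -27.18   4.96] [-90.79  -0.18 -43.11] [ -5.32 -17.67   5.51] 14.685266940887537
```

Run:
```python
from h import *
import pickle
d0,e0=pickle.load(open("im0.pkl","rb"));d1,e1=pickle.load(open("im1.pkl","rb"))
def hom(d,p,q,z,w,o,n):
    for ch in "sv":
        l=wedge(d,p,q,z,w=w,ch=ch); print(n,ch,"yaw %.2f res %.2f"%(l[2]+o,l[3]),l[0].round(1),l[1].round(1))
# plate
for n,d in(("im0",d0),("im1",d1)):
    hom(d,(226,154.6),(318,149.9),30,2,90,n+" plate outer full")
    hom(d,(228,168.2),(318,164),0,2,90,n+" plate inner full")
    hom(d,(212,170),(216.2,247),30,2.5,180,n+" stud outer")
    hom(d,(224,172),(230,245),30,2.5,180,n+" stud inner")
e=imaging.get_image("top");s=imaging.get_image("side")
hom(e,(209.5,165),(211.4,246),30,2.5,180,"now stud outer"); hom(e,(223.2,181),(224.5,246),30,2.5,180,"now stud inner")
hom(e,(263,152.5),(318,149.9),30,2,90,"now plate outer")
g=lambda X,Y:((X+.5)/6+179.5,(Y+.5)/6+159.5)
hom(s,g(180,480),g(720,517),0,2,180,"now side stud bottom")
hom(s,g(180,431),g(600,457),30,2,180,"now side stud top outer")
f=lambda X,Y:((X+.5)/4+159.5,(Y+.5)/4+129.5)
hom(e0,f(200,437),f(560,444),0,2,180,"im0 side stud bottom")
```

```text
im0 plate outer full s yaw 2.51 res 0.08 [663.9  43.8] [ 676.  -232.2]
im0 plate outer full v yaw 2.26 res 0.37 [664.1  43.8] [ 675.  -232.2]
im0 plate inner full s yaw 2.03 res 0.10 [628.1  40.3] [ 637.8 -234.7]
im0 plate inner full v yaw 2.60 res 0.10 [624.2  40.1] [ 636.7 -234.7]
im0 stud outer s yaw 4.65 res 0.07 [615.4  91.4] [387.9  72.9]
im0 stud outer v yaw 4.16 res 0.87 [615.6  87.9] [388.   71.3]
im0 stud inner s yaw 5.29 res 0.15 [609.   52.7] [393.1  32.7]
im0 stud inner v yaw 5.29 res 0.14 [609.3  49.5] [393.4  29.6]
im1 plate outer full s yaw 1.98 res 0.11 [665.2  43.8] [ 674.7 -232.2]
im1 plate outer full v yaw 1.91 res 0.39 [664.1  43.8] [ 673.3 -232.2]
im1 plate inner full s yaw 2.51 res 0.09 [627.   40.3] [ 639.1 -234.7]
im1 plate inner full v yaw 2.50 res 0.10 [624.5  40.1] [ 636.5 -234.8]
im1 stud outer s yaw 4.31 res 0.07 [615.4  91.1] [387.8  73.9]
im1 stud outer v yaw 2.24 res 0.77 [615.9  82.3] [387.9  73.4]
im1 stud inner s yaw 5.29 res 0.16 [609.   52.7] [393.1  32.7]
im1 stud inner v yaw 5.18 res 0.12 [609.3  49.5] [393.4  29.9]
now stud outer s yaw 1.61 res 0.08 [631.   96.4] [391.   89.6]
now stud outer v yaw 1.82 res 0.28 [631.   95.4] [391.   87.8]
now stud inner s yaw 359.31 res 0.46 [582.   48.4] [390.6  50.7]
now stud inner v yaw 3.07 res 0.24 [581.9  56.5] [390.6  46.2]
now plate outer s yaw 2.24 res 0.08 [669.2 -67.2] [ 675.6 -232.2]
now plate outer v yaw 2.32 res 0.43 [668.6 -67.2] [ 675.3 -232.2]
now side stud bottom s yaw 1.30 res 0.10 [612.3  93.5] [387.4  88.4]
now side stud bottom v yaw 1.66 res 0.20 [612.   94.7] [387.4  88.2]
now side stud top outer s yaw 1.36 res 0.45 [609.3  96.3] [437.1  92.2]
now side stud top outer v yaw 1.25 res 0.14 [609.5  94.8] [437.1  91.1]
im0 side stud bottom s yaw 5.14 res 0.10 [612.6  91.5] [387.9  71.3]
im0 side stud bottom v yaw 5.36 res 0.22 [612.4  92.7] [387.9  71.6]
```

Run:
```python
from h import *
e=imaging.get_image("top");s=imaging.get_image("side")
s2=dict(s);s2["img"]=np.clip(s["img"].astype(float)*1.7,0,255).astype(np.uint8)
crop(s2,205,175,285,235,10,"pics/s19.png")
e2=dict(e);e2["img"]=np.clip(e["img"].astype(float)*1.7,0,255).astype(np.uint8)
crop(e2,205,145,305,235,8,"pics/t19.png")
```

```text
(no output)
```

View pics/s19.png

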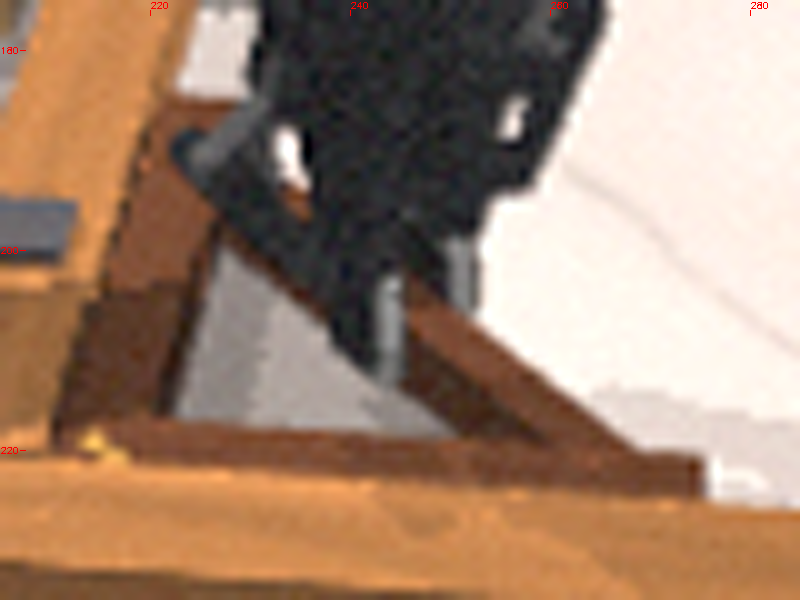

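View pics/t19.png

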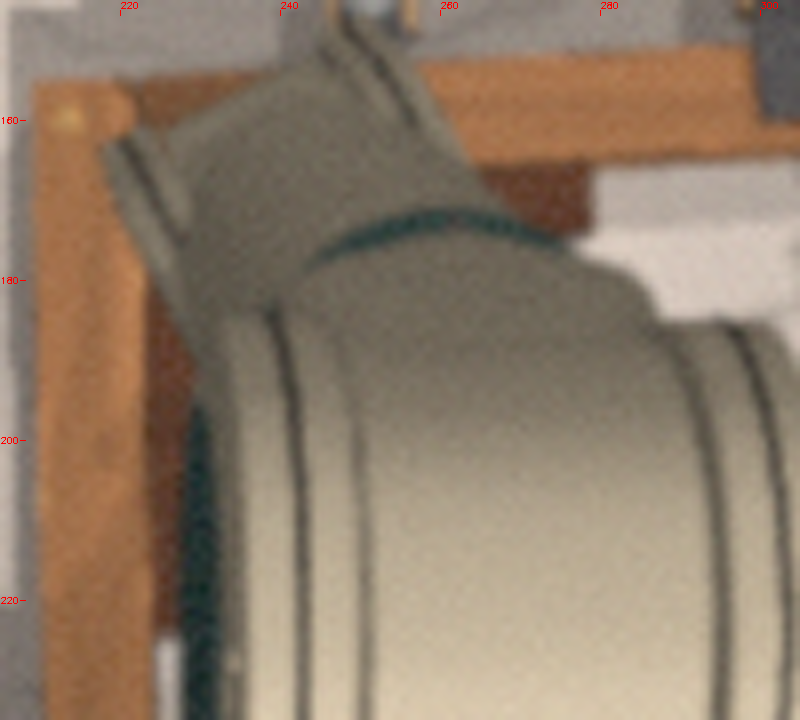

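Run:
```python
from h import *
s=imaging.get_image("side")
g=lambda X,Y:((X+.5)/10+204.5,(Y+.5)/10+174.5)
for ch in "sv":
  for n,p,q,z,o in (("xleg inner top",g(190,421),g(440,436),25,180),("yleg inner bottom",g(180,405),g(222,255),0,90),("xleg outer top/stud",g(150,457),g(680,495),25,180)):
    l=wedge(s,p,q,z,w=1.5,ch=ch); print(n,ch,l[0].round(1),l[1].round(1),"yaw %.2f res %.2f"%(l[2]+o,l[3]))
print("heel top inner/outer",plane(s,*g(60,425),25),"leg end",plane(s,*g(705,458),25))
```

```text
xleg inner top s [587.8  31.3] [522.2  30.1] yaw 1.01 res 0.11
yleg inner bottom s [601.3  -5. ] [602.8 -72.3] yaw 1.27 res 0.05
xleg outer top/stud s [594.9  48. ] [458.7  42.4] yaw 2.34 res 0.34
xleg inner top v [587.7  31.8] [522.3  28.9] yaw 2.51 res 0.08
yleg inner bottom v [600.1  -4.7] [601.7 -71.9] yaw 1.40 res 0.11
xleg outer top/stud v [594.8  48.8] [458.5  45.9] yaw 1.21 res 0.09
heel top inner/outer [621.11158911  36.77043033  25.        ] leg end [453.60693923  28.97084982  25.        ]
```

Measured yaws (tolerance 1.15°):

| Part | Yaw | Error vs long rail |
|---|---|---|
| Long rail | ~2.4° | – |
| Square | ~1.3° | ~-1.1° |
| Short rail | ~1.4° | ~-1.0° |

The y push (17 N) outweighed the x push (5 N), so the square pivoted about its heel and over-opened the short rail. The margin is too thin to accept. I'll back the square off, let go, nudge the rail back from outside, and press again with the x push dominant.

```bash
python3 -m inch '[0,0.2,0,-0.4,0,0,0, 0,0.4,0,-0.8,0,0,0, 0,0.7,0,-1.3,0,0,0, 0,0.7,0,-1.3,0,0,0, 0,0.7,0,-1.3,0,0,0]'
python3 - <<'E'
from h import *
go(545.2,-45,5,-42.6)
E
```

```text
clock: 20.0
eef_pos: [543.6, -30.7, 5.0]
tool_rot: [-1.57, 0.0, -0.743]
force: [0.1, 0.2, -3.2]
width: 15.0
clock 20.0 at [543.6 -30.7   5. ] yaw [-89.9   0.  -42.6] F [ 0.1  0.2 -3.2] w 15.0
cm [ 1.09 -0.   -0.95] deg [-0.06  0.02 -0.01] q7 0.37
```

```bash
python3 -m inch '[0,0.35,0,-0.35,0,0,0, 0,0.7,0,-0.7,0,0,0, 0,0.7,0.1,-0.7,0,0,0, 0,0.7,0.1,-0.7,0,0,0]'; python3 -m inch '[0.7,0,0,0,0,0,0, 0.7,0,0,0,0,0,0, 0.7,0,0,0,0,0,0, 0.7,0,0,0,0,0,0, 0.7,0,0,0,0,0,0]';  python3 -m inch '[0.7,0,-1,0,0,0,0, 0.7,0,-4,0,0,0,0, 0.7,0,-8,0,0,0,0, 0.5,0,-10,0,0,0,0, 0,0,-10,0,0,0,0, 0,0,-10,0,0,0,0]'
python3 - <<'E'
from h import *
go(500,112,104,-89)
E
```

```text
clock: 20.4
eef_pos: [544.0, -42.1, 4.9]
tool_rot: [-1.571, -0.001, -0.744]
force: [-2.3, -0.5, 7.1]
width: 15.0
clock: 20.9
eef_pos: [543.7, -41.2, 3.9]
tool_rot: [-1.571, 0.0, -0.744]
force: [0.7, 0.3, -0.1]
width: 59.8
clock: 21.5
eef_pos: [543.8, -41.5, 104.6]
tool_rot: [-1.57, -0.001, -0.744]
force: [-0.2, -0.6, -0.6]
width: 16.4
clock 21.5 at [543.8 -41.5 104.6] yaw [-90.   -0.1 -42.6] F [-0.2 -0.6 -0.6] w 16.4
cm [-13.62   0.05   8.33] deg [-5.000e-02  4.637e+01  4.000e-02] q7 0.46
```

```bash
python3 -m inch '[0,-2,0,1.2,0,7,0, 0,-5,0,3,0,15,0, 0,-8.5,0,5.2,0,23,0, 0,-12,0,7.4,0,31,0, 0,-13.6,0,8.3,0,39,0, 0,-13.6,0,8.3,0,46,0, 0,-13.6,0,8.3,0,46.4,0, 0,-13.6,0,8.3,0,46.4,0]'
python3 - <<'E'
from h import *
go(500,112,14,-89)
e=imaging.get_image("top");s=imaging.get_image("side")
crop(s,180,160,310,270,6,"pics/s20.png"); crop(e,170,140,300,260,6,"pics/t20.png")
E
```

```text
clock: 22.3
eef_pos: [499.3, 111.3, 103.2]
tool_rot: [-1.572, -0.001, -1.551]
force: [-0.8, -0.3, 0.3]
width: 0.1
clock 22.3 at [499.3 111.3 103.2] yaw [-90.1  -0.1 -88.9] F [-0.8 -0.3  0.3] w 0.1
cm [-0.08  8.92  0.09] deg [0.09 0.12 0.07] q7 -0.39
```

View pics/s20.png

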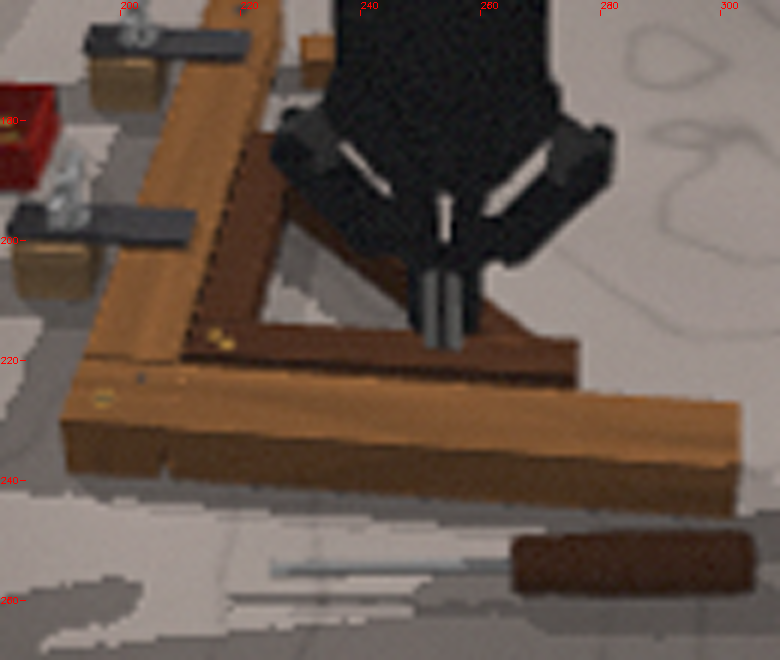

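View pics/t20.png

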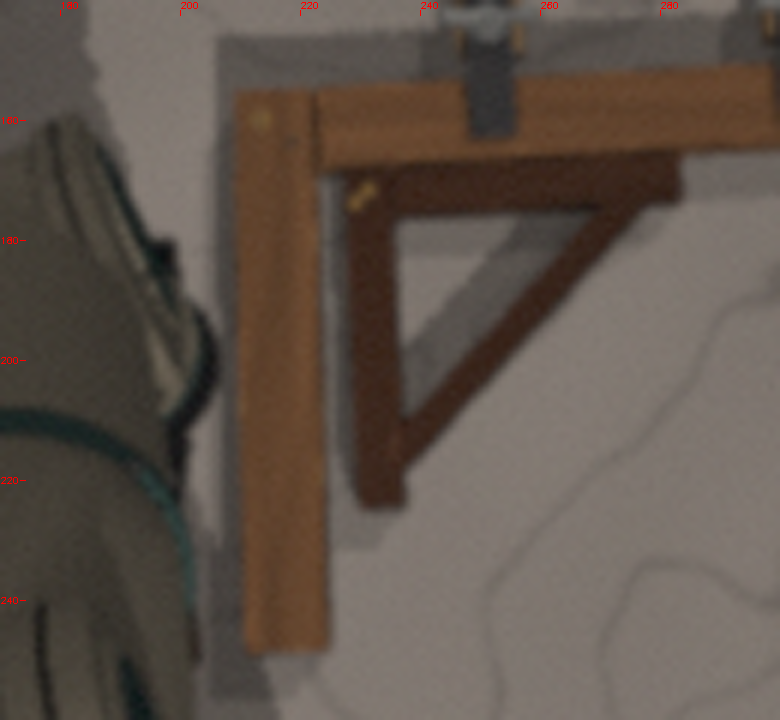

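Clean view of the corner now. Measuring the angles before I nudge.

```bash
cat > ang.py <<'E'
from h import *
e=imaging.get_image("top")
g=lambda X,Y:((X+.5)/6+169.5,(Y+.5)/6+139.5)
for n,p,q,z,o in (("plate outer",g(330,87),g(460,83),30,90),("plate outer2",g(520,79),g(760,68),30,90),
  ("stud inner",g(321,190),g(328,640),0,180),("stud outer",g(237,130),g(246,640),30,180),
  ("sq x outer",g(346,200),g(360,490),25,180),("sq x inner",g(393,225),g(402,410),0,180),("sq y inner",g(405,216),g(600,207),25,90),("brace",g(410,470),g(640,203),25,45)):
  for ch in "sv":
    l=wedge(e,p,q,z,w=2.5,ch=ch); print(n,ch,l[0].round(1),l[1].round(1),"yaw %.2f res %.2f"%(l[2]+o,l[3]))
E
python3 ang.py
```

```text
plate outer s [664.4  48. ] [668.1 -16.8] yaw 3.30 res 0.07
plate outer v [664.8  48. ] [666.7 -17. ] yaw 1.62 res 0.16
plate outer2 s [668.3 -46.9] [ 673.3 -166.9] yaw 2.41 res 0.10
plate outer2 v [666.9 -47. ] [ 672.3 -166.9] yaw 2.60 res 0.43
stud inner s [617.4  57. ] [390.4  52.1] yaw 1.25 res 0.13
stud inner v [617.4  50.8] [390.4  49.6] yaw 0.31 res 0.18
stud outer s [642.5  96.6] [390.3  90. ] yaw 1.49 res 0.07
stud outer v [642.5  95.5] [390.3  88.8] yaw 1.51 res 0.22
sq x outer s [607.3  40.4] [462.6  34.7] yaw 2.24 res 0.09
sq x outer v [607.2  45. ] [462.5  38.5] yaw 2.55 res 0.11
sq x inner s [598.8  20.7] [504.5  15.3] yaw 3.28 res 0.13
sq x inner v [598.9  17.4] [504.6  12.6] yaw 2.93 res 0.13
sq y inner s [599.9  11. ] [602.6 -86.1] yaw 1.64 res 0.14
sq y inner v [596.9  10.9] [599.2 -86.2] yaw 1.38 res 0.07
brace s [474.3  11.2] [ 602.8 -107.3] yaw 2.33 res 0.08
brace v [472.2   8.9] [ 600.7 -109.4] yaw 2.36 res 0.07
```

```bash
python3 -m inch '[0,0,2,0,0,0,0, 0,0,5,0,0,0,0, 0,0,8,0,0,0,0, 0,0,8.8,0,0,0,0, 0,0,8.8,0,0,0,0]'; python3 -m inch '[0,0.2,0,0,0,0,0, 0,0.4,0,0,0,0,0, 0,0.6,0,0,0,0,0, 0,0.6,0,0,0,0,0]'; python3 -m inch '[0,0.2,0,0,0,0,0, 0,0.4,0,0,0,0,0, 0,0.4,0,0,0,0,0]'
```

```text
clock: 22.95
eef_pos: [499.0, 111.3, 15.1]
tool_rot: [-1.573, -0.001, -1.554]
force: [-0.1, -0.1, 0.6]
width: -0.2
clock: 23.35
eef_pos: [500.5, 105.4, 16.8]
tool_rot: [-1.569, 0.0, -1.554]
force: [-0.0, -0.0, -0.3]
width: 0.1
clock: 23.65
eef_pos: [500.3, 103.8, 16.4]
tool_rot: [-1.57, 0.002, -1.552]
force: [0.6, 4.4, 2.3]
width: -0.1
```

Contact at y≈104. Pushing about 7 mm further, then backing off.

```bash
python3 -m inch '[0,0.2,0,0,0,0,0, 0,0.4,0,0,0,0,0, 0,0.6,0,0,0,0,0, 0,0.7,0,0,0,0,0, 0,0.7,0,0,0,0,0]'; python3 -m inch '[0,0.1,0,0,0,0,0, 0,0.2,0,0,0,0,0, 0,0.2,0,0,0,0,0]'
```

```text
clock: 24.15
eef_pos: [499.9, 97.2, 16.3]
tool_rot: [-1.571, 0.003, -1.551]
force: [-2.0, 6.5, 3.1]
width: -0.2
clock: 24.45
eef_pos: [499.8, 95.3, 16.3]
tool_rot: [-1.571, 0.003, -1.551]
force: [-1.9, 6.7, 4.1]
width: -0.2
```

```bash
python3 -m inch '[0,-0.5,0,0,0,0,0, 0,-1.2,0,0,0,0,0, 0,-1.5,-2,0,0,0,0, 0,-1.5,-6,0,0,0,0, 0,-1.5,-9,0,0,0,0, 0,-1.5,-9,0,0,0,0]'; python3 ang.py
python3 - <<'E'
from h import *
go(544,-42,104,-42.6)
e=imaging.get_image("top");crop(e,170,140,300,260,6,"pics/t21.png")
E
```

```text
clock: 25.05
eef_pos: [502.6, 108.4, 109.4]
tool_rot: [-1.564, 0.001, -1.554]
force: [0.4, 0.7, -0.5]
width: 0.2
plate outer s [664.4  48. ] [668.2 -16.8] yaw 3.33 res 0.10
plate outer v [665.1  48. ] [666.3 -17. ] yaw 1.00 res 0.10
plate outer2 s [668.3 -46.9] [ 673.5 -166.9] yaw 2.47 res 0.09
plate outer2 v [666.9 -47. ] [ 671. -167.] yaw 1.96 res 0.42
stud inner s [617.3  49.6] [390.4  51.4] yaw 359.54 res 0.65
stud inner v [617.2  49.7] [390.5  54.3] yaw 358.86 res 0.87
stud outer s [642.5  94.7] [390.7  79.5] yaw 3.47 res 0.20
stud outer v [642. 102.] [390.6  82.5] yaw 4.44 res 0.20
sq x outer s [607.3  40.7] [462.7  33.8] yaw 2.72 res 0.10
sq x outer v [607.3  39.4] [462.8  39.4] yaw 359.98 res 0.47
sq x inner s [598.8  19.8] [504.5  15.9] yaw 2.35 res 0.15
sq x inner v [598.9  17.2] [504.6  13. ] yaw 2.58 res 0.11
sq y inner s [600.  11.] [602.5 -86.1] yaw 1.47 res 0.17
sq y inner v [596.9  10.9] [599.3 -86.2] yaw 1.42 res 0.10
brace s [474.4  11.3] [ 602.7 -107.3] yaw 2.26 res 0.10
brace v [472.    8.7] [ 600.9 -109.2] yaw 2.53 res 0.07
clock 25.1 at [501.4 108.  107.7] yaw [-89.8   0.  -89. ] F [ 0.1  0.  -0.6] w -0.1
cm [15.07  0.38  4.01] deg [ -0.23 -46.44   0.07] q7 -0.39
```

View pics/t21.png

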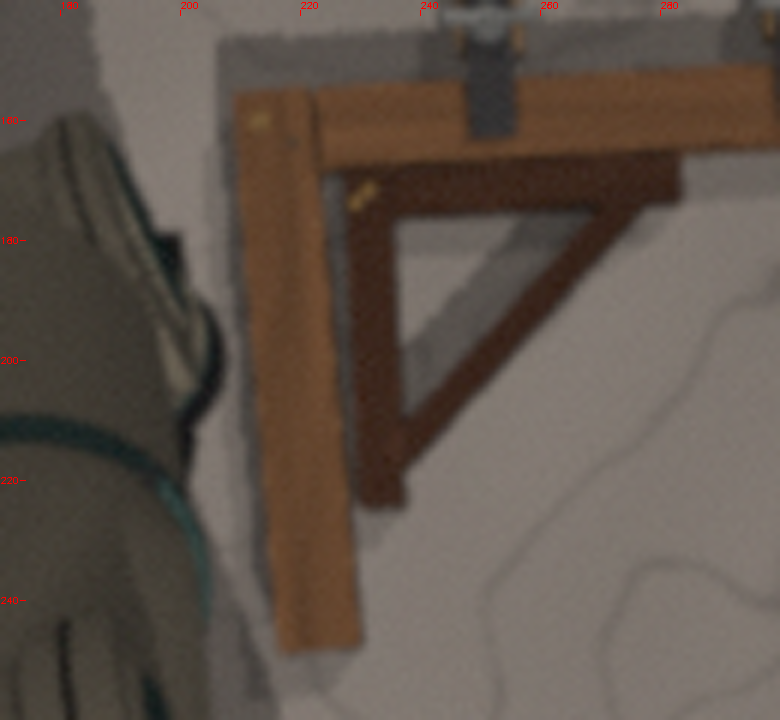

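The short rail leans in again and the square hasn't moved. Returning to regrip it.

```bash
python3 -m inch '[0.3,2,0,0.5,0,-7,0, 0.7,5,0,1.3,0,-15,0, 0.7,8.5,0,2.2,0,-23,0, 0.7,12,0,3.2,0,-31,0, 0.7,14.5,0,3.9,0,-39,0, 0.7,15,0,4,0,-46,0, 0.7,15,0,4,0,-46.4,0, 0.7,15,0,4,0,-46.4,0]'
python3 - <<'E'
from h import *
go(544,-42,5,-42.6)
E
```

```text
clock: 25.95
eef_pos: [541.5, -40.8, 104.8]
tool_rot: [-1.572, 0.002, -0.746]
force: [0.2, -0.3, 0.3]
width: 59.7
clock 25.95 at [541.5 -40.8 104.8] yaw [-90.    0.1 -42.8] F [ 0.2 -0.3  0.3] w 59.7
cm [0.29 9.98 0.09] deg [ 0.05 -0.15 -0.14] q7 0.45
```

```bash
python3 -m inch '[0.7,0.2,2,0.1,0,-0.1,0, 0.7,0.2,5,0.1,0,-0.1,0, 0.7,0.2,8.2,0.1,0,-0.1,0, 0.7,0.2,9.8,0.1,0,-0.1,0, 0.7,0.2,9.95,0.1,0,-0.1,0, 0.7,0.2,9.95,0.1,0,-0.1,0]'; python3 -m inch '[0.4,0,0,0,0,0,0, 0.3,0,0,0,0,0,0, 0.2,0,0,0,0,0,0, 0,0,0,0,0,0,0, 0,0,0,0,0,0,0, 0,0,0,0,0,0,0, 0,0,0,0,0,0,0]'; python3 -c "
from h import *
go(544,-42,5,-42.6)"
```

```text
clock: 26.55
eef_pos: [544.3, -40.7, 6.3]
tool_rot: [-1.571, 0.001, -0.741]
force: [-0.5, 0.7, 0.5]
width: 59.7
clock: 27.25
eef_pos: [545.2, -42.1, 7.6]
tool_rot: [-1.57, -0.001, -0.743]
force: [-0.6, 0.2, 6.2]
width: 14.5
clock 27.25 at [545.2 -42.1   7.6] yaw [-90.   -0.1 -42.5] F [-0.6  0.2  6.2] w 14.5
cm [-0.1   0.26 -0.07] deg [-0.05  0.05  0.07] q7 0.37
```

```bash
python3 -m inch '[0,0.15,0,0.15,0,0,0, 0,0.3,0,0.3,0,0,0, 0,0.4,0,0.4,0,0,0, 0,0.4,0,0.4,0,0,0]'; python3 -m inch '[0,0.15,0,0.15,0,0,0, 0,0.3,0,0.3,0,0,0, 0,0.4,0,0.4,0,0,0, 0,0.4,0,0.4,0,0,0]'
```

```text
clock: 27.65
eef_pos: [546.2, -42.2, 7.6]
tool_rot: [-1.577, 0.004, -0.742]
force: [-10.2, -0.6, 16.2]
width: 14.4
clock: 28.05
eef_pos: [546.2, -42.2, 7.5]
tool_rot: [-1.585, 0.01, -0.742]
force: [-22.1, 1.8, 28.1]
width: 14.7
```

```bash
python3 -m inch '[0,0,-0.15,0,0,0,0, 0,0,-0.3,0,0,0,0, 0,0,-0.3,0,0,0,0]'; python3 -m inch '[0,-0.15,0,0.15,0,0,0, 0,-0.3,0,0.3,0,0,0, 0,-0.45,0,0.45,0,0,0, 0,-0.45,0,0.45,0,0,0]'
```

```text
clock: 28.35
eef_pos: [546.3, -42.1, 8.2]
tool_rot: [-1.584, 0.011, -0.743]
force: [-15.8, 1.6, 3.3]
width: 14.8
clock: 28.75
eef_pos: [546.2, -40.2, 8.2]
tool_rot: [-1.589, 0.008, -0.745]
force: [-13.9, -6.8, 4.3]
width: 14.6
```

```bash
python3 -m inch '[0,-0.15,0,0.15,0,0,0, 0,-0.3,0,0.3,0,0,0, 0,-0.4,0,0.4,0,0,0, 0,-0.4,0,0.4,0,0,0]';python3 -m inch '[0,-0.1,0,0.1,0,0,0, 0,-0.2,0,0.2,0,0,0, 0,-0.3,0,0.3,0,0,0, 0,-0.3,0,0.3,0,0,0]'
```

```text
clock: 29.15
eef_pos: [546.1, -37.2, 8.2]
tool_rot: [-1.591, 0.006, -0.747]
force: [-13.2, -11.3, 4.5]
width: 14.2
clock: 29.55
eef_pos: [545.9, -33.1, 8.2]
tool_rot: [-1.591, 0.006, -0.747]
force: [-13.1, -11.3, 4.3]
width: 14.5
```

```bash
python3 -m inch '[0,0.1,0,0.1,0,0,0, 0,0.25,-0.1,0.25,0,0,0, 0,0.15,-0.1,0.35,0,0,0, 0,0.05,-0.1,0.45,0,0,0, 0,0.05,-0.1,0.45,0,0,0]'
```

```text
clock: 30.05
eef_pos: [545.8, -31.9, 8.5]
tool_rot: [-1.598, 0.009, -0.748]
force: [-18.2, -14.8, 5.3]
width: 14.3
```

```bash
cat > a2.py <<'E'
from h import *
e=imaging.get_image("top");s=imaging.get_image("side")
def sf(n,d,p,q,z,o,chs="s",w=3):
  for ch in chs:
    l=wedge(d,p,q,z,w=w,ch=ch); print(n,ch,l[0].round(1),l[1].round(1),"yaw %.2f res %.2f"%(l[2]+o,l[3]))
    return l
sf("stud top outer",e,(209.7,165),(213,246),30,180)
sf("stud side bottom",s,(209.5,239.8),(299,244.5),0,180)
sf("stud side top-near edge",s,(209.5,231),(280,235),30,180,"v")
f=lambda X,Y:((X+.5)/10+204.5,(Y+.5)/10+174.5)
sf("yleg inner bottom",s,f(180,405),f(222,255),0,90,"s",2.5)
sf("xleg inner top",s,f(190,421),f(440,436),25,180,"v",2)
crop(s,195,170,305,250,7,"pics/s22.png"); crop(e,200,140,300,260,6,"pics/t22.png")
st=ctrl.read_state(); print(st["clock"],st["eef_pos"].round(1),np.degrees(st["tool_rot"]).round(2),st["force"].round(1))
E
python3 a2.py
```

```text
stud top outer s [630.9  96. ] [390.9  82.3] yaw 3.25 res 0.09
stud side bottom s [612.7  92.3] [388.9  81. ] yaw 2.91 res 0.07
stud side top-near edge v [609.9  94.5] [436.5  84.9] yaw 3.18 res 0.18
yleg inner bottom s [603.2  -5.5] [605.4 -73. ] yaw 1.92 res 0.06
xleg inner top v [588.4  28. ] [522.9  23.9] yaw 3.56 res 0.05
30.15 [545.8 -31.9   8.5] [-91.55   0.51 -42.83] [-18.  -14.1   5.3]
```

View pics/s22.png

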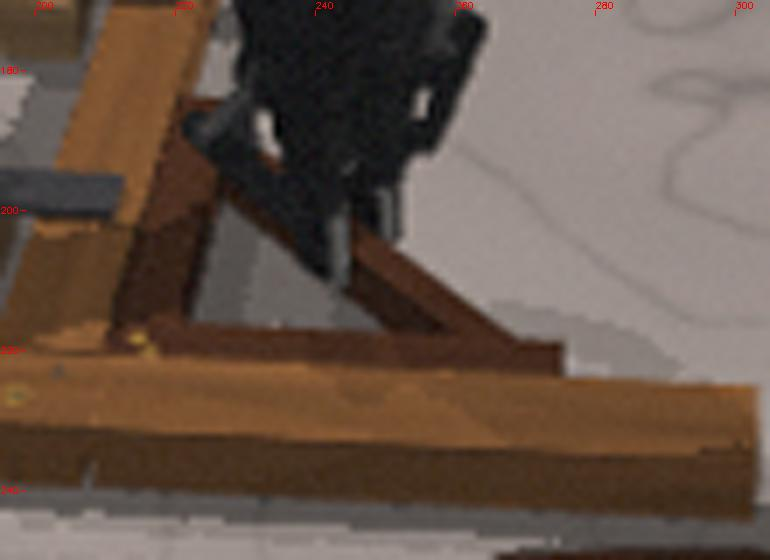

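View pics/t22.png

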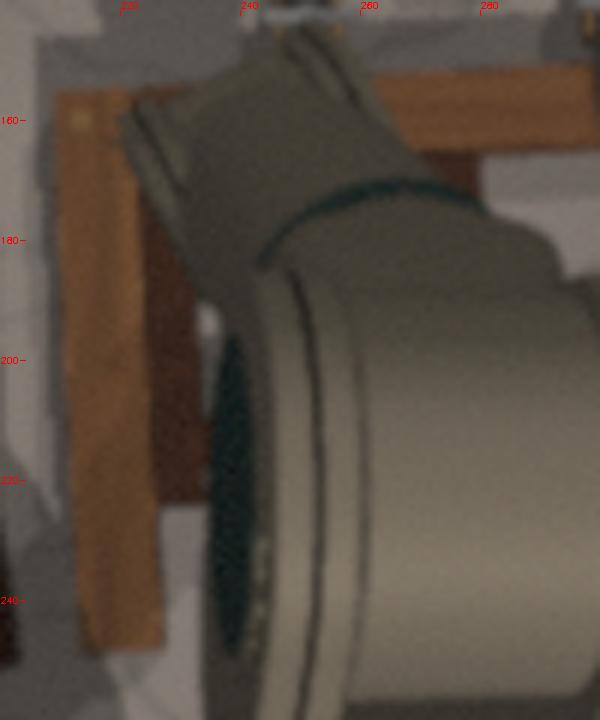

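The short rail reads about 3.1° (needs 2.4°), so roughly 2 mm of travel remains. Pressing on with a little extra x push and a small yaw trim toward the long rail.

```bash
python3 -m inch '[0,0.07,0,0.07,0,-0.5,0, 0,0.1,0,0.14,0,-1,0, 0,0,0,0.24,0,-1,0, 0,-0.07,0,0.35,0,-1,0, 0,-0.07,0,0.35,0,-1,0]'; python3 a2.py
```

```text
clock: 30.65
eef_pos: [545.7, -30.3, 8.3]
tool_rot: [-1.602, 0.011, -0.734]
force: [-21.7, -15.8, 7.3]
width: 14.8
stud top outer s [630.9  96.2] [390.8  84.5] yaw 2.80 res 0.06
stud side bottom s [612.6  92.7] [388.9  83.2] yaw 2.44 res 0.09
stud side top-near edge v [609.9  94.5] [436.4  87.1] yaw 2.44 res 0.17
yleg inner bottom s [602.5  -5.2] [605.9 -73. ] yaw 2.88 res 0.11
xleg inner top v [588.2  29.1] [522.8  25.3] yaw 3.34 res 0.20
30.75 [545.7 -30.3   8.3] [-91.76   0.63 -42.04] [-20.6 -15.2   6.8]
```

```bash
python3 -m inch '[0,0,0,0,0,0.3,0, 0,-0.05,0,0.05,0,0.6,0, 0,-0.1,0,0.1,0,0.6,0, 0,-0.1,0,0.1,0,0.6,0]'; python3 a2.py
```

```text
clock: 31.15
eef_pos: [545.7, -29.2, 8.3]
tool_rot: [-1.602, 0.01, -0.743]
force: [-21.4, -16.7, 7.4]
width: 14.0
stud top outer s [631.   96.3] [390.8  85.7] yaw 2.52 res 0.10
stud side bottom s [612.5  92.9] [388.9  84.6] yaw 2.15 res 0.09
stud side top-near edge v [609.8  94.7] [436.4  87.8] yaw 2.27 res 0.16
yleg inner bottom s [603.   -5.4] [605.4 -73. ] yaw 2.00 res 0.11
xleg inner top v [588.   30.1] [522.5  27.6] yaw 2.17 res 0.15
31.25 [545.7 -29.3   8.3] [-91.79   0.58 -42.56] [-20.9 -15.9   6.9]
```

View pics/s22.png

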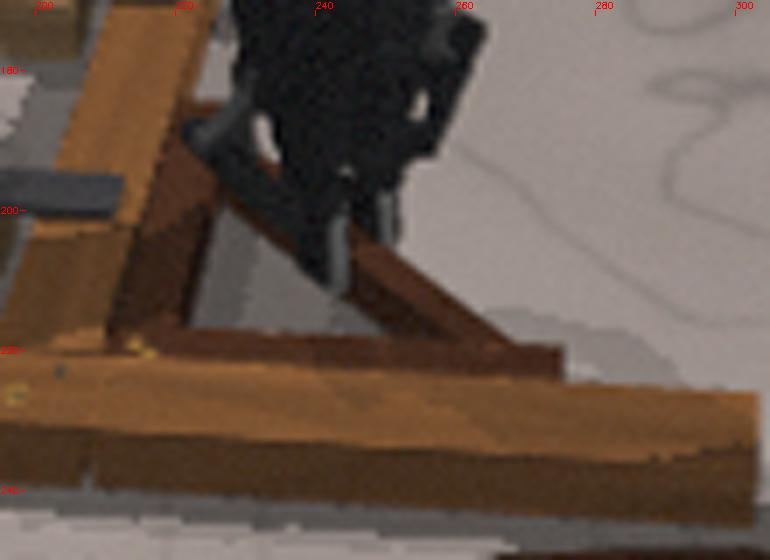

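View pics/t22.png

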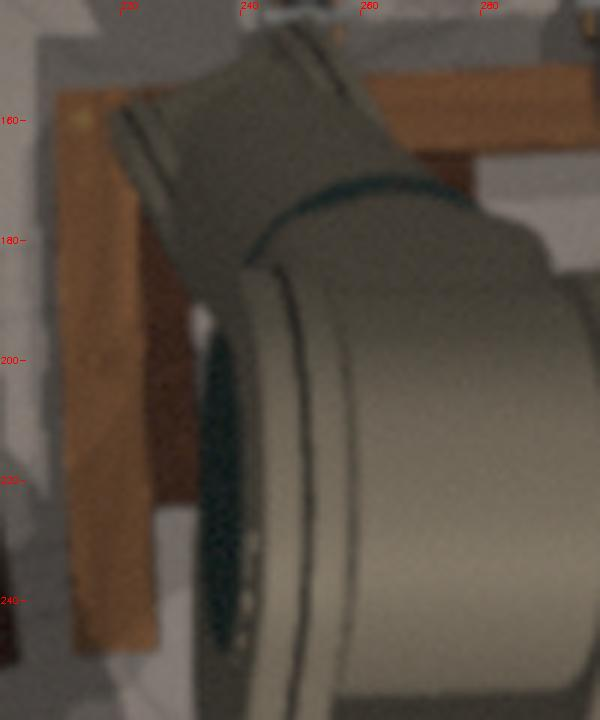

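Short rail ≈2.3° and square ≈2.1–2.4°, both in line with the long rail. The tool has tilted 1.9° under the push, so I'll trim that out to keep the square flat.

```bash
python3 -c "
from h import *
go(545.7,-29.2,8.3,-42.56)"
```

```text
clock 31.25 at [545.7 -29.3   8.3] yaw [-91.8   0.6 -42.6] F [-20.9 -15.9   6.9] w 14.9
cm [-0.01 -0.    0.01] deg [ 1.79  0.01 -0.58] q7 0.35
```

```bash
python3 -m inch '[0,0,0,0,0.4,0,-0.15, 0,0,0,0,0.8,0,-0.3, 0,0,0,0,0.8,0,-0.3]'; python3 -m inch '[0,0,0,0,0.4,0,-0.15, 0,0,0,0,0.8,0,-0.3, 0,0,0,0,0.8,0,-0.3]'; python3 a2.py
```

```text
clock: 31.55
eef_pos: [545.8, -29.2, 8.1]
tool_rot: [-1.588, 0.005, -0.743]
force: [-19.2, -16.1, 5.5]
width: 14.6
clock: 31.85
eef_pos: [545.9, -29.2, 7.6]
tool_rot: [-1.574, -0.0, -0.743]
force: [-18.5, -15.6, 1.7]
width: 14.3
stud top outer s [631.   96.2] [390.8  85.8] yaw 2.49 res 0.09
stud side bottom s [612.6  92.9] [388.9  84.8] yaw 2.07 res 0.11
stud side top-near edge v [609.8  94.6] [436.4  87.9] yaw 2.22 res 0.18
yleg inner bottom s [603.6  -5.7] [605.2 -73. ] yaw 1.33 res 0.10
xleg inner top v [588.  30.] [522.4  28.1] yaw 1.61 res 0.18
31.95 [545.9 -29.2   7.6] [-9.018e+01 -1.000e-02 -4.255e+01] [-17.  -16.5   1.8]
```

Run:
```python
from h import *
for k in range(1):
    e=imaging.get_image("top");s=imaging.get_image("side")
    for d in (e,s): d["img"]=np.clip(d["img"].astype(float)*1.8,0,255).astype(np.uint8)
    crop(e,215,150,290,230,10,"pics/t23.png"); crop(s,205,170,285,230,10,"pics/s23.png")
```

```text
(no output)
```

View pics/t23.png

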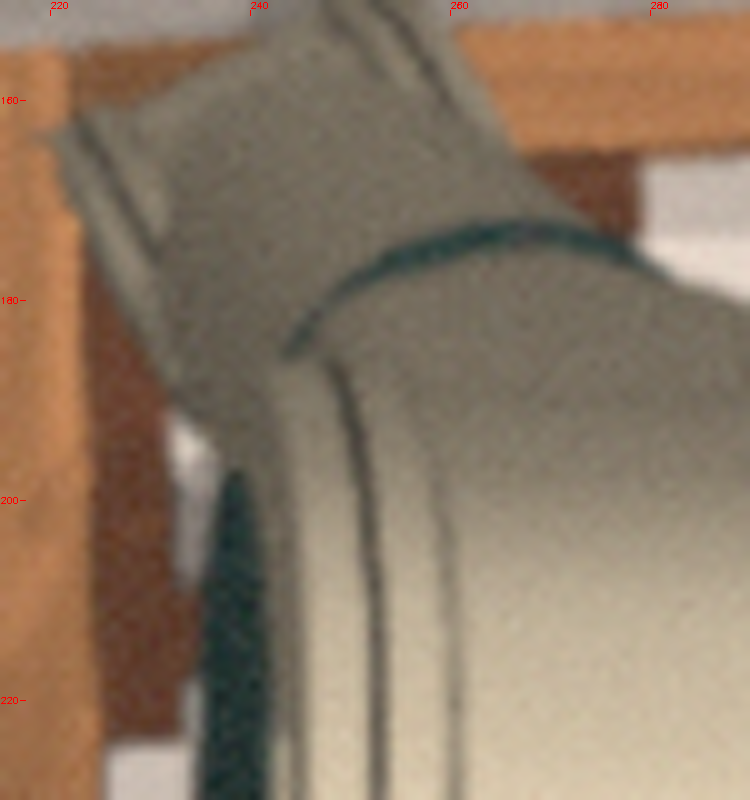

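View pics/s23.png

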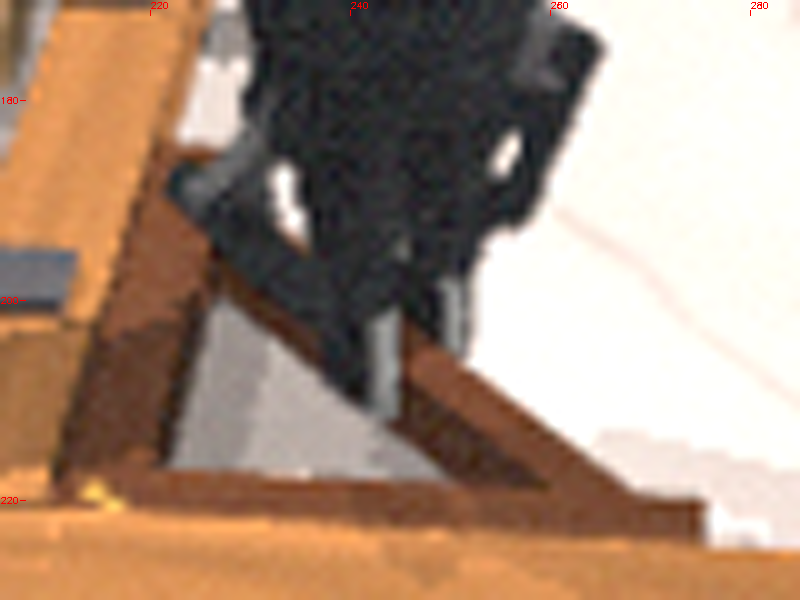

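No gaps along either rail in either view. A last slight x push, then hold to check stability.

```bash
python3 -m inch '[0,0.07,0,0.07,0,0,0, 0,0.14,0,0.14,0,0,0, 0,0.14,0,0.14,0,0,0]'; python3 -m inch '[0,0,0,0,0,0,0, 0,0,0,0,0,0,0, 0,0,0,0,0,0,0, 0,0,0,0,0,0,0, 0,0,0,0,0,0,0, 0,0,0,0,0,0,0, 0,0,0,0,0,0,0, 0,0,0,0,0,0,0]'; python3 a2.py; python3 a2.py | tail -6
python3 - <<'E'
from h import *
s=imaging.get_image("side");cv2.imwrite("pics/sfin.png",s["img"][:,:,::-1])
E
```

```text
clock: 32.35
eef_pos: [545.9, -29.2, 7.6]
tool_rot: [-1.577, 0.002, -0.743]
force: [-22.0, -16.0, 6.8]
width: 14.7
clock: 33.15
eef_pos: [545.9, -29.2, 7.6]
tool_rot: [-1.577, 0.002, -0.742]
force: [-22.2, -15.0, 6.5]
width: 14.1
stud top outer s [631.   96.2] [390.8  85.8] yaw 2.49 res 0.09
stud side bottom s [612.5  92.9] [388.9  84.6] yaw 2.13 res 0.08
stud side top-near edge v [609.8  94.6] [436.4  87.9] yaw 2.20 res 0.18
yleg inner bottom s [603.1  -5.4] [605.5 -73. ] yaw 2.00 res 0.11
xleg inner top v [587.9  30.5] [522.5  27.7] yaw 2.40 res 0.15
33.25 [545.9 -29.1   7.6] [-90.35   0.11 -42.54] [-22.6 -15.7   6.4]
stud top outer s [631.   96.1] [390.8  86. ] yaw 2.42 res 0.08
stud side bottom s [612.5  93.2] [388.9  84.4] yaw 2.25 res 0.10
stud side top-near edge v [609.8  94.9] [436.4  87.6] yaw 2.42 res 0.18
yleg inner bottom s [603.5  -5.6] [605.4 -73.1] yaw 1.66 res 0.18
xleg inner top v [588.  30.] [522.4  28.2] yaw 1.65 res 0.18
33.35 [545.9 -29.2   7.6] [-90.34   0.11 -42.54] [-21.5 -15.6   6.8]
```

View pics/sfin.png

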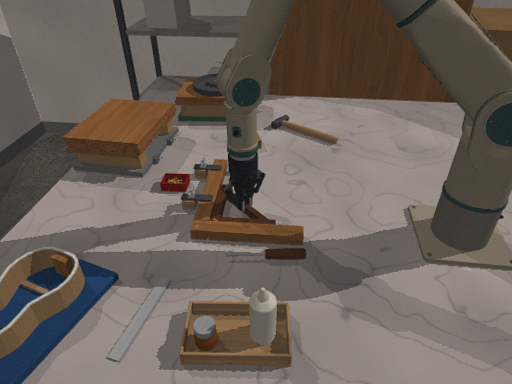

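The side view shows the bottle upright in the tray (263,318), the jar standing (205,333), the screwdriver and hammer in place, and the square seated. Forces are steady at 22 N and 16 N. Handing in.

```bash
python3 -c "
from cell import finish_job,ctrl
print(finish_job()); s=ctrl.read_state(); print(s['clock'],s['eef_pos'],s['force'],s['width'])"
```

```text
the job is handed in; nothing more can be done
None
the job is handed in; nothing more can be done
```

I stood the glue bottle upright in the empty end of the tray and pressed the square home in the corner. I handed in at about 33 s of the 67 s allowed, with the square still gripped; the hand-in gives no verdict.

**Went wrong once:** my first press pushed too hard toward the short rail and opened it about 1° past square, close to the 1.15° limit. I let go of the square, pushed the short rail back in from outside with closed fingers, gripped the square again and pressed with the push toward the long rail dominant.

**Last checks:**
- **Push:** a steady 22 N toward the long rail and 16 N toward the short one, measured at the wrist.
- **Angles:** the short rail read 2.1–2.5° against about 2.4° for the long rail, and the tool's yaw put the square at about 2.4°.
- **Seating:** neither camera showed a gap along either rail, and the tool was tilted about 0.4°. I took the heel position from the flush contact, not from a direct reading.
- **Bench:** the last side picture showed the bottle and jar upright and the screwdriver and hammer in place. The arm hid the sanding block and offcut in that last picture.

**Disagreed:** image fits on the square's partly hidden edges were noisy, from 1.3 to 2.4°. Some of those put the square close to the angle limit, so I relied on the tool's yaw and the absence of gaps instead.

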